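# Fetch the tube carrier from behind the reagent tote and weigh it

## Robot

A 6-joint arm with a two-finger parallel gripper is mounted at the origin on the work surface. World frame = base frame: x ahead of the robot, y to its left, z up, the work surface at z = 0. Lengths are in m, angles in rad, forces in N, time in s.
With the tool pointing down it reaches from about 0.325 to 0.85 m from the base axis. Payload 4.4 kg.
Tool frame: the origin (TCP) lies midway between the tips of the shut fingers; the grasp point (between the pads) lies tcp_to_grasp behind it (tcp_to_grasp is the distance from the TCP to the grasp point, in m); x points along the fingers, y is the direction in which the jaws open and shut, and the axes are right-handed (so a half turn about x gives the same grasp; the last joint's range is limited). The gripper opens to 94 mm and grips with 3 to 60 N. Pads are 16 mm wide; open, the fingers measure 119 mm over their backs; the gripper's body (75 mm by 177 mm) begins 78 mm behind the grasp point.
Start: joints at [-1.292, 0.207, 1.542, -0, 1.393, -0.15], TCP at [0.239, -0.523, 0.205] pointing down, gripper open.
Joint ranges: [-2.73, 2.73], [-0.86, 2.22], [0.23, 2.46], [-1.11, 4.25], [0.08, 2.63], [-2.82, 2.82]. Speed limits (rad/s): [2.79, 2.79, 3.14, 3.14, 3.14, 3.14].

## Interface

Orientations are given as [roll, pitch, yaw] about the fixed x, y, z axes, in that order (R = Rz(yaw) Ry(pitch) Rx(roll)).
In Python, from plant import * gives the robot as it stands.
- The arm moves only by the tool step_arm, never from a script. Its argument "increments" is a list of rows, each an object of numbers: "wx", "wy", "wz": the turn, a rotation vector about the tool's x, y, z in rad; "tx", "ty", "tz": the shift along the tool's x, y, z in mm; "hand": the finger opening in mm, from 0 to 94. In form: [{"wx": .., "wy": .., "wz": .., "tx": .., "ty": .., "tz": .., "hand": ..}, ...]. A call has 1 to 5 rows; each row shifts and turns the commanded pose from where the row before left it, along the tool's axes as they then stand; what a row does not reach is not made up. A row lasts 1/8 s, in which the tool goes at most 62.5 mm and 10.7 degrees, less where a joint would pass 70% of its speed; a pose out of reach is approached as far as the arm can. A call with a gripper value outside its range is refused whole. The fingers move at their own pace and stop on an object; the grip force is fixed at half the most. Time passes only in rows, so rows that do not move let the fingers close. It gives the time, the measured TCP pose, the force and the opening at its end, in the units of the state.
- state(): the state, without advancing time (a new reading comes with each control period).
- camera(name): name is "side" or "top"; returns a dict with "color" (480x640x3 uint8, red, green, blue), "mtx" (3x3 intrinsics, pixels), "dist_coeffs" ([k1, k2, p1, p2, k3] as OpenCV has them; the pictures are not rectified), "R" (3x3) and "t" (3): a world point X has camera coordinates R X + t. Camera axes: x right, y down, z forward; pixel columns grow to the right and rows downward; lengths in m; the calibration is good to about 2 mm. A picture is of the moment at which its call begins. There is no depth.
- sign_off(): hands the job in, once; it reports no verdict.
The state is a dict: "time": time; "q": joint angles; "joint_vel": joint speeds; "joint_torque": joint torques, N m; "position": TCP position; "ee_rot": TCP orientation; "wrist_force": force on the tool from outside, world axes, zero at the start; "ft_torque": the same for the moment, N m; "opening": opening from 0.0 (shut) to 1.0 (fully open).
Only numpy, scipy, OpenCV 4.12 (cv2) and the standard library are available. Lean on these libraries where they do the work, as an engineer would, in place of code of your own. Each camera call takes 0.05 s, during which the arm holds its last target.

## Task

The tube carrier has to go on the balance, but the blue tote of reagent bottles stands in its way: slide the tote aside along the bench (it is full, so never lift it), then draw the carrier out of its dock and, keeping it upright, set it down on the middle of the balance's pan, without dropping it. Then slide the tote back so that it stands squarely inside the yellow tape outline in front of the dock. Leave the jar, the beaker and the wash bottle alone.

Things in the scene. Friction and masses are not known exactly. Their poses are not given: they have to be found in the camera images.
- dock: Low open-fronted dust cover fixed to the bench, white walls (6 mm), clear roof. Outside 130 mm deep (x), 112 mm wide (y), 119 mm high; inside 100 mm wide, 114 mm high. Origin: middle of the front edge at bench level; x points into the dock, y across it, z up. The open front faces -x, roughly towards the robot; the carrier can leave only there.
- mark (a point): Centre, at bench level, of the yellow tape outline on the bench in front of the dock, 130 mm outside the dock's front edge (dock frame x = -0.130); inside, the outline measures 130 mm along dock x and 180 mm along dock y. The tape is flat, with no step. Axes as the dock's.
- tote: Open blue tote with six white-capped amber bottles fixed in it, 100 mm (its x) by 150 mm (its y), walls 70 mm high, caps up to 87 mm, about 0.75 kg; slides when pushed low on a wall. Origin: centre of the underside. Starts near the middle of the tape outline, long side across the dock's front, 15 to 50 mm before the carrier. The bench beside it is free on the side away from the balance.
- carrier: White tube carrier, 160 (its x) by 70 mm (its y), two rows of blue-capped tubes fixed in it, 56 mm high; along its middle an upright steel handle plate 10 mm thick (y), 150 mm long (x), top edge 105 mm high. About 0.35 kg. Origin: centre of the underside, below the centre of mass. Stands in the dock, x along dock x, its -x end 38 to 50 mm out of the front, the rest under the roof.
- balance: White laboratory balance fixed to the bench, 270 mm (its x) by 200 mm (its y), with a blue control panel at its -x end and a square steel pan. Origin: at bench level under the centre of the pan; the body reaches 105 mm to +x and 165 mm to -x of it. Stands left or right of the dock.
- pan (a point): Centre of the top of the balance's pan, 50 mm above the bench. The pan is 180 by 180 mm, flat, rigid, and the highest part of the balance. Axes as the balance's.
- jar: Bystander: amber jar with white lid, 64 mm diameter, 65 mm high. Origin: centre of the underside. Stands on the side opposite the balance.
- beaker: Bystander: glass beaker, 76 mm diameter at the rim, 95 mm high. Origin: centre of the underside. Stands left or right of the dock, towards the back.
- washbottle: Bystander: white bottle with blue cap, 66 mm diameter, 170 mm high. Origin: centre of the underside. Stands left or right of the dock, towards the back, opposite the beaker.
Not all that is in view belongs to the job. What is shaped like the carrier but purple is not meant.

How it is judged:
By the outcome, as a careful person would: the job done as asked, in the order asked, and still so for the second after the job is handed in, with the robot touching nothing.
It also fails if it takes over 64 s, if anything falls off the work surface, if the arm or the gripper's body presses on something with over 40 N, if the wrist force passes 120 N, or if a joint passes its speed limit or range.

## Working session

There is one attempt and no reset: what is moved stays moved. The work goes in short steps, Python scripts to look and compute and a tool call to move; the robot and the scene stay as the last step left them, time stands still between calls to the robot, and variables do not carry over. Pictures are saved under pics/ and viewed, and the job is handed in when it is done.

Besides the shell and the picture viewer there is one more tool, called after ">>>" in YAML: its name, and indented under it one key for each argument. step_arm: Moves the arm, as the interface text tells. Its arguments: {"type":"object","properties":{"increments":{"type":"array","items":{"type":"object","properties":{"wx":{"type":"number"},"wy":{"type":"number"},"wz":{"type":"number"},"tx":{"type":"number"},"ty":{"type":"number"},"tz":{"type":"number"},"hand":{"type":"number"}}}}},"required":["increments"]}

```bash
mkdir -p pics; ls
python3 - <<'E'
from plant import *
import cv2
s=state()
print(s)
for n in("side","top"):
    c=camera(n); cv2.imwrite(f"pics/{n}0.png",c["color"][:,:,::-1])
    print(n,c["mtx"],c["dist_coeffs"],c["R"],c["t"])
E
```

```text
pics
{'time': 0.0, 'q': array([-1.29250197e+00,  2.07416455e-01,  1.54294728e+00, -1.52103287e-05,
        1.39350804e+00, -1.50477829e-01]), 'joint_vel': array([-0.00188202, -0.00102873,  0.00082325,  0.00032486,  0.00096655,
       -0.00028176]), 'joint_torque': array([ 9.76009978e-04, -3.70875692e+01, -2.81413490e+01,  6.98713562e-02,
        3.61953280e-02, -1.67685853e-04]), 'position': array([ 0.2388295 , -0.5221601 ,  0.20429601]), 'ee_rot': array([-1.7147078 ,  1.56851715,  1.85565974]), 'wrist_force': array([ 0.42928164,  0.69811271, -0.13890716]), 'ft_torque': array([-0.00560645,  0.04770659, -0.02158871]), 'opening': 0.9994646159606329}
side [[561.03847662   0.         317.05996666]
 [  0.         561.03847662 238.72934881]
 [  0.           0.           1.        ]] [-0.05110939  0.          0.          0.          0.        ] [[-0.77227881 -0.63523612 -0.00777841]
 [-0.43613642  0.53904956 -0.72056269]
 [ 0.4619204  -0.55308285 -0.69334617]] [0.40822159 0.27055559 1.15806205]
top [[498.15258566   0.         315.58973642]
 [  0.         498.15258566 239.75869492]
 [  0.           0.           1.        ]] [-0.13691764  0.          0.          0.          0.        ] [[-0.10010222 -0.9949711  -0.00347302]
 [-0.97274022  0.09859826 -0.20989245]
 [ 0.20917936 -0.01763236 -0.97771831]] [0.03465536 0.54576325 0.87908248]
```

View pics/side0.png

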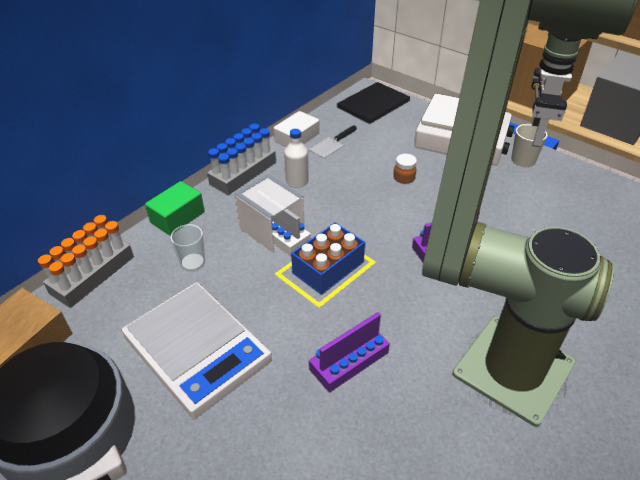

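View pics/top0.png

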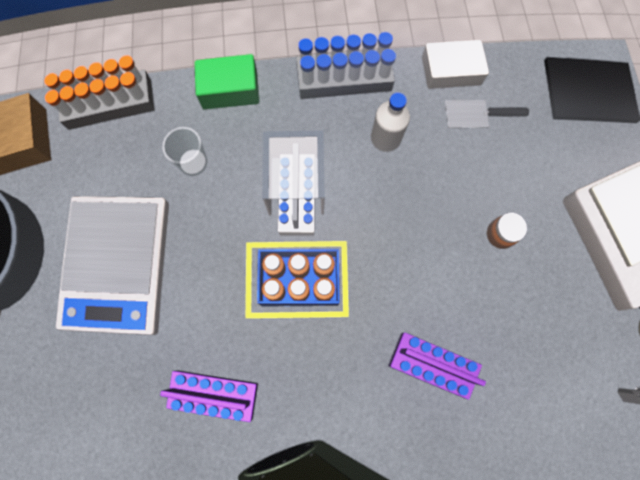

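```bash
cat > h.py <<'E'
from plant import *
import numpy as np, cv2
from scipy.spatial.transform import Rotation as Rn
def und(c,uv):
    return cv2.undistortPoints(np.array(uv,float).reshape(-1,1,2),c["mtx"],c["dist_coeffs"]).reshape(-1,2)
def back(c,uv,z):
    r=np.c_[und(c,uv),np.ones(len(np.atleast_2d(uv)))]@c["R"]; o=-c["R"].T@c["t"]
    return o+r*((np.broadcast_to(z,len(r))-o[2])/r[:,2])[:,None]
def proj(c,X):
    return cv2.projectPoints(np.array(X,float).reshape(-1,1,3),cv2.Rodrigues(c["R"])[0],np.array(c["t"]),c["mtx"],c["dist_coeffs"])[0].reshape(-1,2)
def crop(c,u0,v0,w,h,k,name):
    im=cv2.resize(c["color"][v0:v0+h,u0:u0+w],None,fx=k,fy=k,interpolation=cv2.INTER_CUBIC)[:,:,::-1].copy()
    for u in range((u0+9)//10*10,u0+w,10):
        x=int((u-u0+.5)*k); cv2.line(im,(x,0),(x,12 if u%50==0 else 5),(0,255,0),1)
        if u%50==0: cv2.putText(im,str(u),(x+2,12),0,.4,(0,255,0),1)
    for v in range((v0+9)//10*10,v0+h,10):
        y=int((v-v0+.5)*k); cv2.line(im,(0,y),(12 if v%50==0 else 5,y),(0,255,0),1)
        if v%50==0: cv2.putText(im,str(v),(2,y-2),0,.4,(0,255,0),1)
    cv2.imwrite(name,im)
def st():
    s=state(); print("t",round(s["time"],2),"p",np.round(s["position"],4),"rpy",np.round(s["ee_rot"],4),"F",np.round(s["wrist_force"],1),"op",round(s["opening"],3)); return s
E
python3 - <<'E'
from h import *
s=st(); print(tcp_to_grasp); R=Rn.from_euler('xyz',s["ee_rot"]).as_matrix(); print(R.round(4))
t=camera("top")
crop(t,230,120,130,100,6,"pics/a.png"); crop(t,235,215,130,100,6,"pics/b.png"); crop(t,40,180,140,160,4,"pics/c.png")
d=camera("side"); crop(d,230,170,150,140,5,"pics/d.png")
E
```

```text
t 0.1 p [ 0.2389 -0.5223  0.2044] rpy [-1.7112  1.5688  1.8593] F [-0.3  0.4  0.6] op 1.001
0.0188
[[-6.000e-04  4.158e-01 -9.094e-01]
 [ 1.900e-03 -9.094e-01 -4.158e-01]
 [-1.000e+00 -2.000e-03 -3.000e-04]]
```

View pics/a.png

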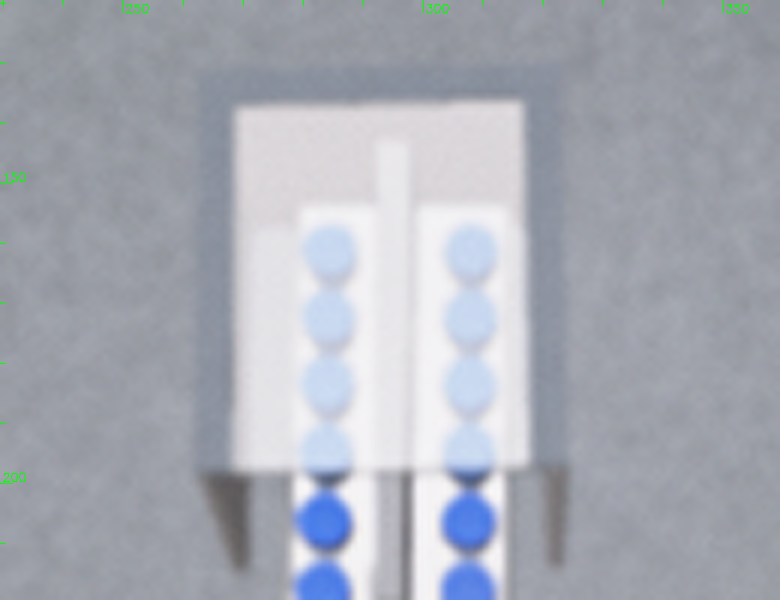

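View pics/b.png

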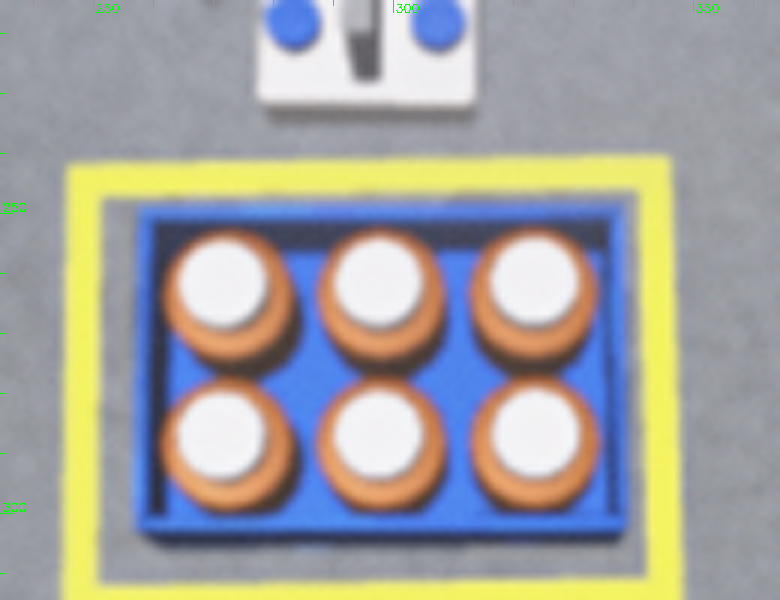

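View pics/c.png

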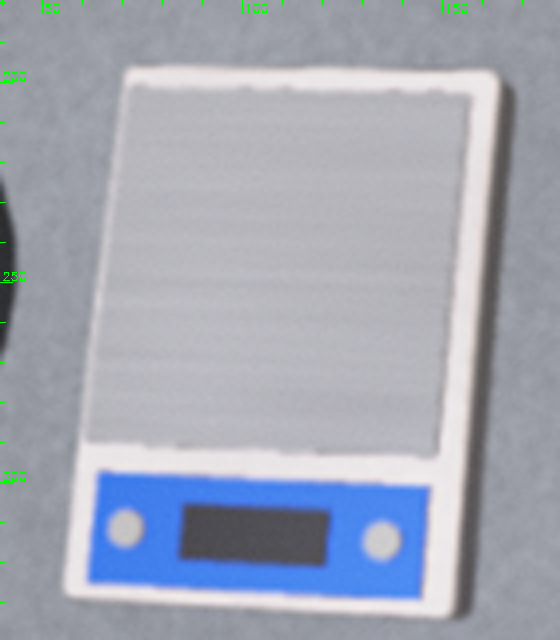

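View pics/d.png

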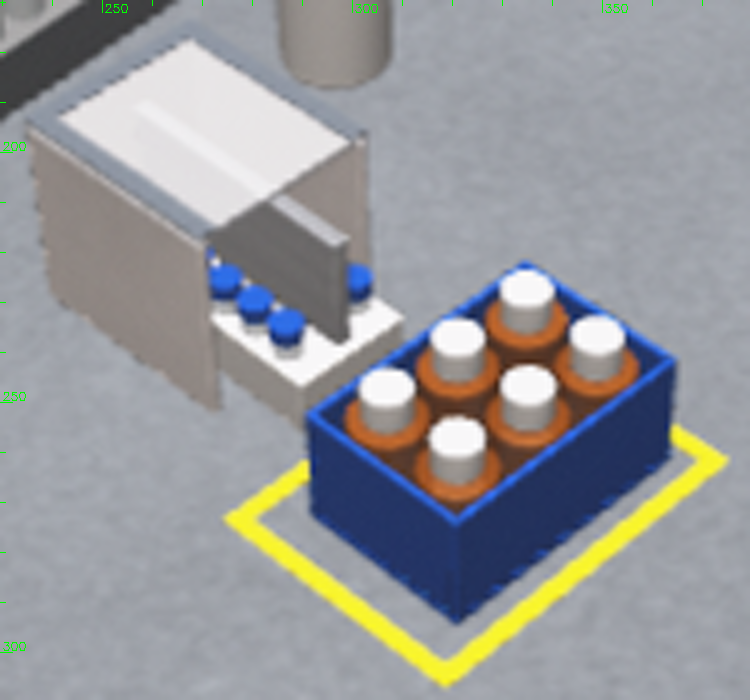

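Run:
```python
from h import *
t=camera("top"); d=camera("side")
def f(n,uv,z,c=t):
    P=back(c,uv,z)[:,:2]; print(n,P.round(4).tolist(),"c",P.mean(0).round(4)); return P
def yaw(a,b): v=b-a; return round(np.degrees(np.arctan2(v[1],v[0])),2)
T=f("tape",[(251.7,247.5),(340.8,246.5),(250.8,312),(342.5,310.7)],0); print(yaw(T[2],T[0]),yaw(T[3],T[1]),yaw(T[1],T[0])-90,yaw(T[3],T[2])-90)
T=f("tote",[(257.3,249.2),(339,248.8),(257.3,303.2),(339,302.8)],.07); print(yaw(T[2],T[0]),yaw(T[3],T[1]),yaw(T[1],T[0])-90,yaw(T[3],T[2])-90)
T=f("pan",[(71.25,201.25),(157.5,203.25),(60.5,289.5),(149,293.5)],.05); print(yaw(T[2],T[0]),yaw(T[3],T[1]),yaw(T[1],T[0])-90,yaw(T[3],T[2])-90)
T=f("dock",[(262.3,197.8),(324.2,197.2),(263.3,131.2),(323.7,130.8)],.119); print(yaw(T[0],T[2]),yaw(T[1],T[3]),yaw(T[1],T[0])-90)
T=f("handle",[(294,220.5),(295,142.5)],.105); print(yaw(T[0],T[1]))
f("jar",[(512,226)],.065); f("purple",[(403,333),(485,382),(470,398),(391,367)],.03)
f("purple2",[(170,372),(257,382),(165,405),(252,420)],.03)
f("tape side outer",[(222.5+1,272.5),(319,306.5),(374.5,261.5)],0,d)
f("tote side",[(324-2.8,273.2),(291.8,252),(364.3,241.5)],.07,d)
f("handle side front top",[(299,217.5)],.105,d)
f("washb",[(398,101)],.17);f("beaker",[(183,143)],.095)
```

```text
tape [[0.556, 0.1072], [0.5401, -0.0701], [0.4282, 0.1188], [0.4131, -0.0594]] c [0.4844 0.0241]
-5.15 -4.8 -5.1200000000000045 -4.859999999999999
tote [[0.537, 0.0891], [0.5225, -0.0615], [0.4374, 0.0969], [0.4234, -0.0506]] c [0.4801 0.0185]
-4.47 -6.26 -5.489999999999995 -5.409999999999997
pan [[0.6763, 0.4595], [0.6523, 0.2804], [0.4999, 0.4812], [0.4766, 0.303]] c [0.5763 0.381 ]
-7.0 -7.32 -7.650000000000006 -7.459999999999994
dock [[0.6196, 0.0681], [0.6094, -0.0424], [0.7486, 0.0568], [0.7376, -0.0549]] c [0.6788 0.0069]
-5.03 -5.58 -5.290000000000006
handle [[0.5756, 0.0156], [0.7258, 0.0002]] c [0.6507 0.0079]
-5.86
jar [[0.5338, -0.3978]] c [ 0.5338 -0.3978]
purple [[0.3576, -0.1663], [0.249, -0.3096], [0.2235, -0.2768], [0.2977, -0.1361]] c [ 0.282  -0.2222]
purple2 [[0.3276, 0.2762], [0.2955, 0.114], [0.2676, 0.2897], [0.2276, 0.1291]] c [0.2796 0.2022]
tape side outer [[0.6668, 0.1898], [0.4197, 0.1253], [0.4035, -0.0712]] c [0.4967 0.0813]
tote side [[0.4403, 0.0918], [0.5361, 0.083], [0.4252, -0.0521]] c [0.4672 0.0409]
handle side front top [[0.5757, 0.0097]] c [0.5757 0.0097]
washb [[0.7595, -0.1899]] c [ 0.7595 -0.1899]
beaker [[0.7529, 0.2141]] c [0.7529 0.2141]
```

>>> step_arm:
  increments:
    - {"wx":-0.18,"hand":60}
    - {"wx":-0.18}
    - {"wx":-0.18}
    - {"wx":-0.18}
    - {"wx":-0.18}

```text
validation failed for argument at $.in...
```

```bash
cat >> h.py <<'E'
D=np.radians(-5.2); M=np.array([.485,.0243]); dx=np.array([np.cos(D),np.sin(D)]); dy=np.array([-np.sin(D),np.cos(D)])
def go(p,z,yaw_deg,lim=None):
    s=st(); R=Rn.from_euler('xyz',s["ee_rot"])
    y=np.radians(yaw_deg); j=np.array([np.cos(y),np.sin(y),0]); x=np.array([0,0,-1.])
    G=Rn.from_matrix(np.c_[x,j,np.cross(x,j)])
    print("rotvec",np.round((R.inv()*G).as_rotvec(),4),"shift now mm",np.round(R.inv().apply(np.r_[p,z]-s["position"])*1e3,1),"in goal axes",np.round(G.inv().apply(np.r_[p,z]-s["position"])*1e3,1),"q6",s["q"][5].round(2))
E
python3 - <<'E'
from h import *
C=np.array([.480,.0185])
go(C+dy*.12,.2,-5.2)
E
```

```text
t 0.3 p [ 0.239  -0.5227  0.2051] rpy [-1.706   1.57    1.8644] F [0.4 0.4 0.1] op 0.999
rotvec [-1.0512e+00 -5.0000e-04  6.0000e-04] shift now mm [   5.5 -496.1 -503.8] in goal axes [   5.1  191.  -680.8] q6 -0.15
```

>>> step_arm:
  increments:
    - {"wx":-0.18,"wy":0,"wz":0,"tx":0,"ty":0,"tz":0,"hand":60}
    - {"wx":-0.18,"wy":0,"wz":0,"tx":0,"ty":0,"tz":0,"hand":60}
    - {"wx":-0.18,"wy":0,"wz":0,"tx":0,"ty":0,"tz":0,"hand":60}
    - {"wx":-0.18,"wy":0,"wz":0,"tx":0,"ty":0,"tz":0,"hand":60}
    - {"wx":-0.18,"wy":0,"wz":0,"tx":0,"ty":0,"tz":0,"hand":60}

```text
time: 0.92
position: [0.239, -0.5229, 0.2053]
ee_rot: [-2.665, 1.571, 1.811]
wrist_force: [0.0, -0.5, 0.2]
opening: 0.641
```

>>> step_arm:
  increments:
    - {"wx":-0.15,"wy":0,"wz":0,"tx":0,"ty":16,"tz":-58,"hand":60}
    - {"wx":0,"wy":0,"wz":0,"tx":0,"ty":16,"tz":-58,"hand":60}
    - {"wx":0,"wy":0,"wz":0,"tx":0,"ty":16,"tz":-58,"hand":60}
    - {"wx":0,"wy":0,"wz":0,"tx":0,"ty":16,"tz":-58,"hand":60}
    - {"wx":0,"wy":0,"wz":0,"tx":0,"ty":16,"tz":-58,"hand":60}

```text
time: 1.55
position: [0.354, -0.2436, 0.2056]
ee_rot: [1.225, 1.57, -0.439]
wrist_force: [-0.1, 0.1, -0.6]
opening: 0.638
```

Run:
```python
from h import *
C=np.array([.480,.0185])
go(C+dy*.12,.2,-5.2)
```

```text
t 1.55 p [ 0.354  -0.2436  0.2056] rpy [ 1.2249  1.5699 -0.4385] F [-0.1  0.1 -0.6] op 0.638
rotvec [-0.0019  0.0003 -0.0008] shift now mm [   5.6  101.  -392.6] in goal axes [   5.6  101.8 -392.4] q6 -0.71
```

>>> step_arm:
  increments:
    - {"wx":0,"wy":0,"wz":0,"tx":0,"ty":14.5,"tz":-56,"hand":60}
    - {"wx":0,"wy":0,"wz":0,"tx":0,"ty":14.5,"tz":-56,"hand":60}
    - {"wx":0,"wy":0,"wz":0,"tx":0,"ty":14.5,"tz":-56,"hand":60}
    - {"wx":0,"wy":0,"wz":0,"tx":0,"ty":14.5,"tz":-56,"hand":60}
    - {"wx":0,"wy":0,"wz":0,"tx":0,"ty":14.5,"tz":-56,"hand":60}

```text
time: 2.17
position: [0.4519, 0.0287, 0.2058]
ee_rot: [1.382, 1.57, -0.28]
wrist_force: [0.3, -0.4, -0.2]
opening: 0.636
```

>>> step_arm:
  increments:
    - {"wx":0,"wy":0,"wz":0,"tx":0,"ty":14.5,"tz":-56,"hand":60}
    - {"wx":0,"wy":0,"wz":0,"tx":0,"ty":14.5,"tz":-56,"hand":60}
    - {"wx":0,"wy":0,"wz":0,"tx":55,"ty":0,"tz":0,"hand":60}
    - {"wx":0,"wy":0,"wz":0,"tx":55,"ty":0,"tz":0,"hand":60}
    - {"wx":0,"wy":0,"wz":0,"tx":0,"ty":0,"tz":0,"hand":60}

```text
time: 2.8
position: [0.4857, 0.1354, 0.091]
ee_rot: [-1.375, 1.559, -3.037]
wrist_force: [0.1, -0.3, -0.2]
opening: 0.636
```

Run:
```python
from h import *
C=np.array([.480,.0185])
go(C+dy*.12,.025,-5.2)
t=camera("top");d=camera("side"); crop(t,220,180,160,150,4,"pics/e.png");crop(d,230,150,180,150,4,"pics/e2.png")
```

```text
t 2.8 p [0.4857 0.1354 0.091 ] rpy [-1.3747  1.5592 -3.037 ] F [ 0.1 -0.3 -0.2] op 0.636
rotvec [-0.0007  0.0023  0.0114] shift now mm [65.9  5.6 -3.2] in goal axes [66.   4.9 -3. ] q6 0.19
```

View pics/e2.png

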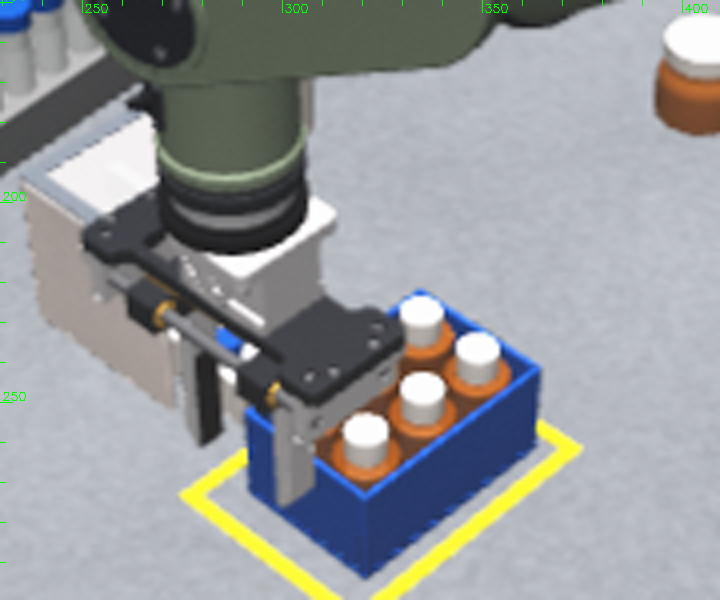

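>>> step_arm:
  increments:
    - {"wx":0,"wy":0,"wz":0.011,"tx":40,"ty":5,"tz":-3,"hand":60}
    - {"wx":0,"wy":0,"wz":0,"tx":26,"ty":0,"tz":0,"hand":60}
    - {"wx":0,"wy":0,"wz":0,"tx":0,"ty":0,"tz":12,"hand":60}
    - {"wx":0,"wy":0,"wz":0,"tx":0,"ty":0,"tz":10,"hand":60}
    - {"wx":0,"wy":0,"wz":0,"tx":0,"ty":0,"tz":8,"hand":60}

```text
time: 3.52
position: [0.4954, 0.1073, 0.0317]
ee_rot: [1.607, 1.555, -0.057]
wrist_force: [0.5, -0.6, 0.2]
opening: 0.637
```

>>> step_arm:
  increments:
    - {"wx":0,"wy":0,"wz":0,"tx":0,"ty":0,"tz":6,"hand":60}
    - {"wx":0,"wy":0,"wz":0,"tx":0,"ty":0,"tz":8,"hand":60}
    - {"wx":0,"wy":0,"wz":0,"tx":0,"ty":0,"tz":10,"hand":60}
    - {"wx":0,"wy":0,"wz":0,"tx":0,"ty":0,"tz":12,"hand":60}
    - {"wx":0,"wy":0,"wz":0,"tx":0,"ty":0,"tz":12,"hand":60}

```text
time: 4.15
position: [0.4904, 0.0618, 0.0307]
ee_rot: [1.827, 1.557, 0.163]
wrist_force: [-0.5, 6.8, 3.7]
opening: 0.64
```

Run:
```python
from h import *
C=np.array([.480,.0185])
go(C+dy*-.092,.025,-5.2)
t=camera("top"); crop(t,220,180,160,150,4,"pics/f.png")
```

```text
t 4.15 p [0.4904 0.0618 0.0307] rpy [1.8265 1.5566 0.1632] F [-0.5  6.8  3.7] op 0.64
rotvec [-0.0018 -0.0036 -0.0138] shift now mm [  5.1  -6.2 136.1] in goal axes [  5.7  -6.4 136.1] q6 0.04
```

View pics/f.png

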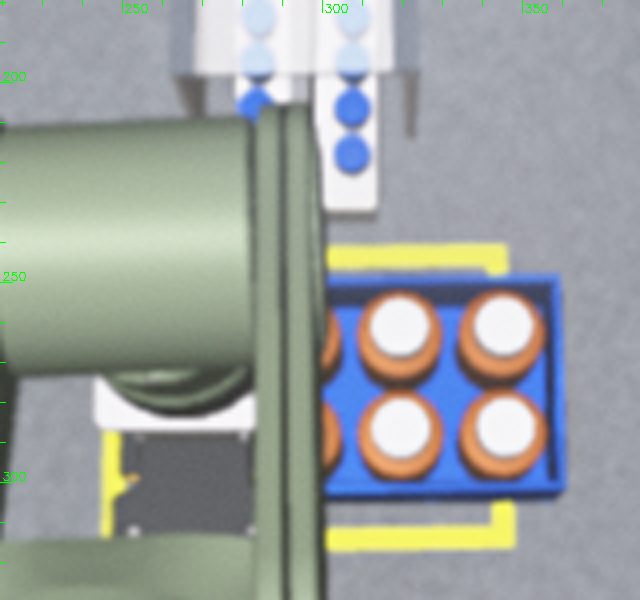

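>>> step_arm:
  increments:
    - {"wx":0,"wy":0,"wz":-0.006,"tx":1,"ty":-1,"tz":15,"hand":60}
    - {"wx":0,"wy":0,"wz":0,"tx":1,"ty":-1,"tz":15,"hand":60}
    - {"wx":0,"wy":0,"wz":0,"tx":1,"ty":-1,"tz":15,"hand":60}
    - {"wx":0,"wy":0,"wz":0,"tx":0,"ty":-1,"tz":15,"hand":60}
    - {"wx":0,"wy":0,"wz":0,"tx":0,"ty":0,"tz":15,"hand":60}

```text
time: 4.82
position: [0.48, -0.0122, 0.0281]
ee_rot: [2.008, 1.561, 0.345]
wrist_force: [0.6, 9.8, 8.0]
opening: 0.637
```

>>> step_arm:
  increments:
    - {"wx":0,"wy":0,"wz":0,"tx":0,"ty":0,"tz":15,"hand":60}
    - {"wx":0,"wy":0,"wz":0,"tx":0,"ty":0,"tz":15,"hand":60}
    - {"wx":0,"wy":0,"wz":0,"tx":0,"ty":0,"tz":12,"hand":60}
    - {"wx":0,"wy":0,"wz":0,"tx":0,"ty":0,"tz":8,"hand":60}
    - {"wx":0,"wy":0,"wz":0,"tx":0,"ty":0,"tz":4,"hand":60}

```text
time: 5.45
position: [0.4746, -0.066, 0.0278]
ee_rot: [2.056, 1.562, 0.391]
wrist_force: [0.8, 10.0, 8.1]
opening: 0.633
```

>>> step_arm:
  increments:
    - {"wx":0,"wy":0,"wz":0,"tx":0,"ty":0,"tz":0,"hand":60}
    - {"wx":0,"wy":0,"wz":0,"tx":0,"ty":0,"tz":-20,"hand":60}
    - {"wx":0,"wy":0,"wz":0,"tx":0,"ty":0,"tz":-20,"hand":60}
    - {"wx":0,"wy":0,"wz":0,"tx":-50,"ty":0,"tz":-20,"hand":60}
    - {"wx":0,"wy":0,"wz":0,"tx":-55,"ty":0,"tz":-20,"hand":60}

```text
time: 6.08
position: [0.4786, 0.0126, 0.1315]
ee_rot: [1.308, 1.569, -0.355]
wrist_force: [0.4, 0.4, -0.1]
opening: 0.638
```

Run:
```python
from h import *
# grasp pose: handle exposed front (0.5757,0.0145), grasp 20 mm in
p=np.array([.5757,.0140])+dx*.018
print(p); go(p,.16,84.8)
t=camera("top"); crop(t,220,120,200,150,4,"pics/g.png"); d=camera("side"); crop(d,240,150,200,150,4,"pics/g2.png")
```

```text
[0.59362592 0.01236861]
t 6.08 p [0.4786 0.0126 0.1315] rpy [ 1.308   1.5693 -0.3548] F [ 0.4  0.4 -0.1] op 0.638
rotvec [-1.5721e+00  1.4000e-03 -8.0000e-04] shift now mm [-28.4 114.6 -10.4] in goal axes [-28.5  10.2 114.6] q6 -0.06
```

View pics/g.png

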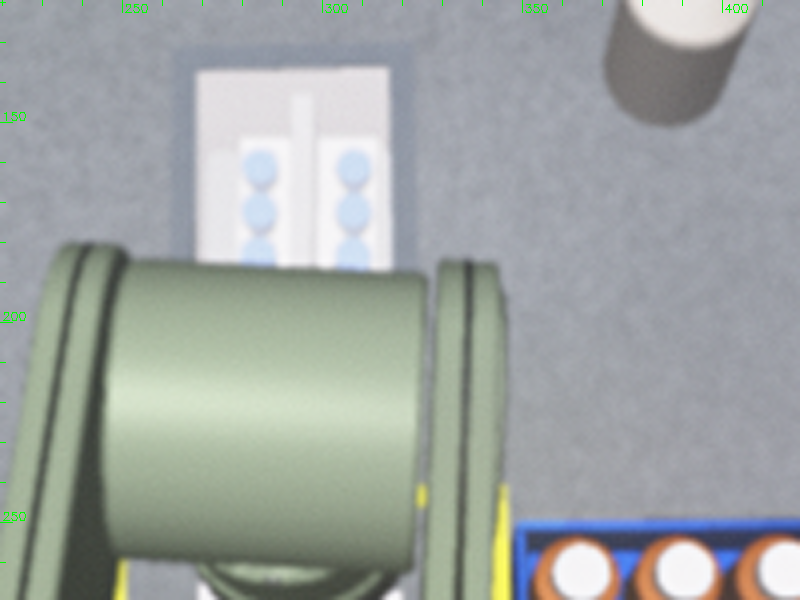

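View pics/g2.png

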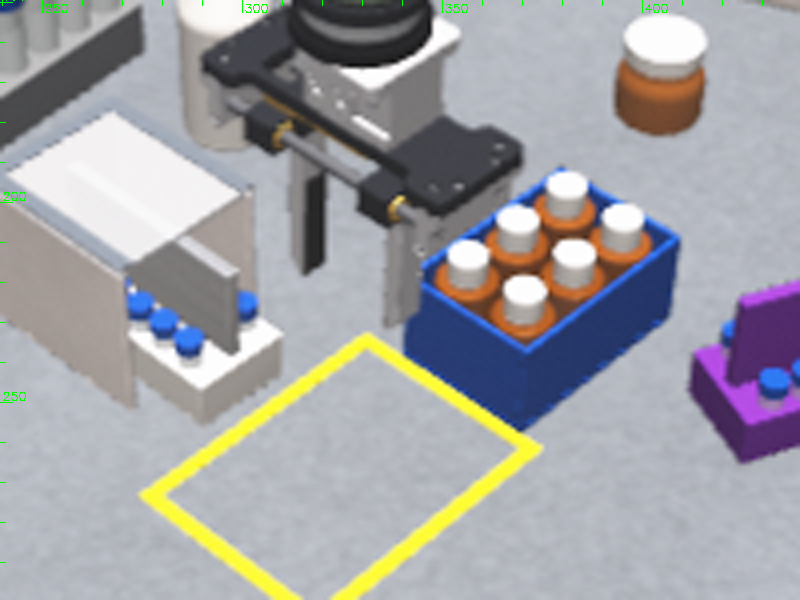

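>>> step_arm:
  increments:
    - {"wx":-0.18,"wy":0,"wz":0,"tx":-10,"ty":0,"tz":0,"hand":55}
    - {"wx":-0.18,"wy":0,"wz":0,"tx":-10,"ty":0,"tz":0,"hand":55}
    - {"wx":-0.18,"wy":0,"wz":0,"tx":-8,"ty":0,"tz":0,"hand":55}
    - {"wx":-0.18,"wy":0,"wz":0,"tx":0,"ty":0,"tz":0,"hand":55}
    - {"wx":-0.18,"wy":0,"wz":0,"tx":0,"ty":0,"tz":0,"hand":55}

```text
time: 6.8
position: [0.4792, 0.0116, 0.1586]
ee_rot: [0.501, 1.567, -0.256]
wrist_force: [-0.3, -0.0, -0.1]
opening: 0.586
```

>>> step_arm:
  increments:
    - {"wx":-0.18,"wy":0,"wz":0,"tx":0,"ty":0,"tz":0,"hand":55}
    - {"wx":-0.18,"wy":0,"wz":0,"tx":0,"ty":0,"tz":0,"hand":55}
    - {"wx":-0.18,"wy":0,"wz":0,"tx":0,"ty":0,"tz":0,"hand":55}
    - {"wx":-0.13,"wy":0,"wz":0,"tx":0,"ty":0,"tz":0,"hand":55}
    - {"wx":0,"wy":0,"wz":0,"tx":0,"ty":0,"tz":0,"hand":55}

```text
time: 7.42
position: [0.4792, 0.0118, 0.1586]
ee_rot: [-0.107, 1.567, -0.201]
wrist_force: [0.5, -0.5, 0.2]
opening: 0.585
```

Run:
```python
from h import *
p=np.array([.5757,.0140])+dx*.018
go(p,.16,84.8)
t=camera("top"); crop(t,220,180,200,150,4,"pics/i.png"); d=camera("side"); crop(d,240,150,200,150,4,"pics/i2.png")
```

```text
t 7.42 p [0.4792 0.0118 0.1586] rpy [-0.1067  1.5673 -0.2013] F [ 0.5 -0.5  0.2] op 0.585
rotvec [-0.0038  0.0035  0.0004] shift now mm [ -1.   11.4 113.9] in goal axes [ -1.4  11.  113.9] q6 -1.63
```

View pics/i.png

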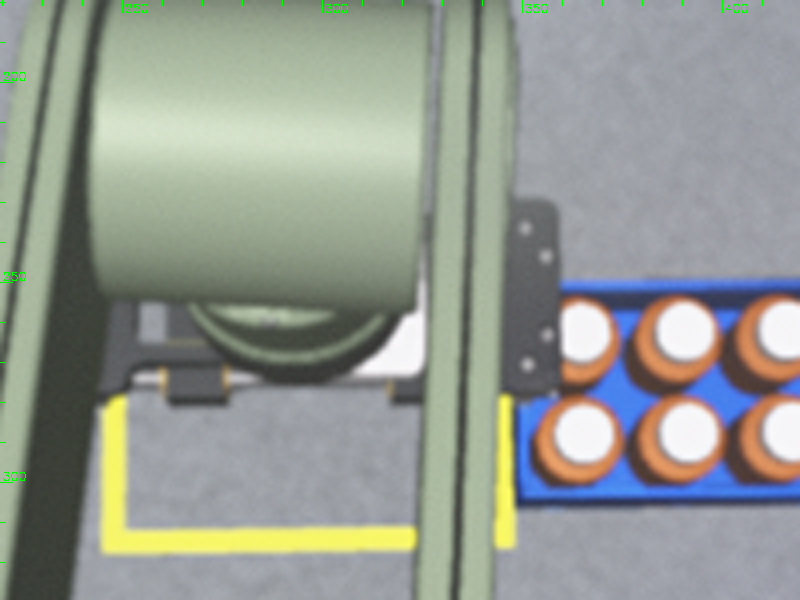

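>>> step_arm:
  increments:
    - {"wx":0,"wy":0,"wz":0,"tx":0,"ty":5.5,"tz":57,"hand":55}
    - {"wx":0,"wy":0,"wz":0,"tx":0,"ty":5.5,"tz":57,"hand":55}
    - {"wx":0,"wy":0,"wz":0,"tx":0,"ty":0,"tz":0,"hand":55}
    - {"wx":0,"wy":0,"wz":0,"tx":20,"ty":0,"tz":0,"hand":55}
    - {"wx":0,"wy":0,"wz":0,"tx":0,"ty":0,"tz":0,"hand":55}

```text
time: 8.15
position: [0.5918, 0.0127, 0.138]
ee_rot: [-3.098, 1.57, 3.091]
wrist_force: [-0.5, 0.3, 0.2]
opening: 0.587
```

Run:
```python
from h import *
p=np.array([.5757,.0140])+dx*.018
go(p,.066,84.8)
d=camera("side"); crop(d,220,130,160,130,5,"pics/j2.png")
```

```text
t 8.15 p [0.5918 0.0127 0.138 ] rpy [-3.0982  1.5705  3.0914] F [-0.5  0.3  0.2] op 0.587
rotvec [-0.0028 -0.0003  0.    ] shift now mm [72.  -0.2  1.9] in goal axes [72.  -0.2  1.9] q6 -1.6
```

View pics/j2.png

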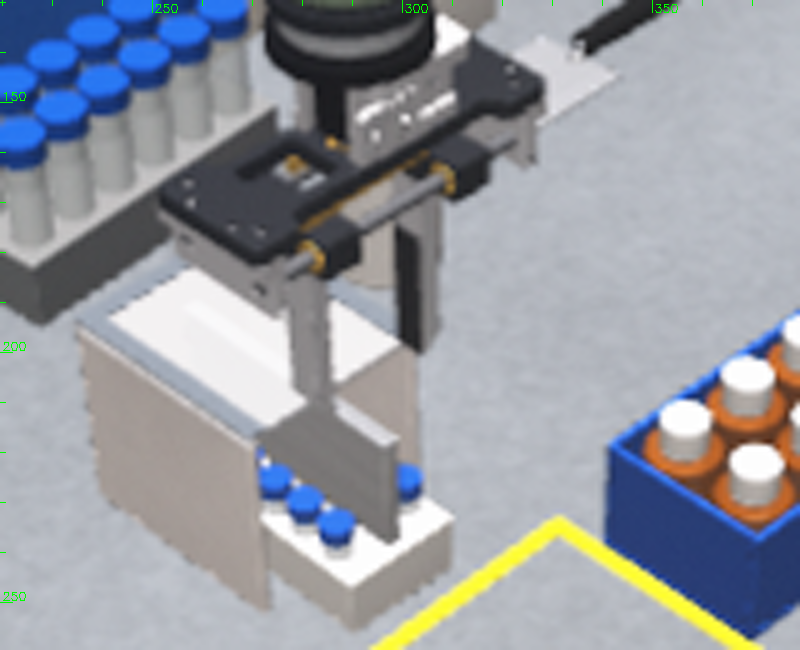

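>>> step_arm:
  increments:
    - {"wx":0,"wy":0,"wz":0,"tx":25,"ty":0,"tz":-1,"hand":55}
    - {"wx":0,"wy":0,"wz":0,"tx":25,"ty":0,"tz":0,"hand":55}
    - {"wx":0,"wy":0,"wz":0,"tx":21,"ty":0,"tz":0,"hand":55}
    - {"wx":0,"wy":0,"wz":0,"tx":0,"ty":0,"tz":0,"hand":40}
    - {"wx":0,"wy":0,"wz":0,"tx":0,"ty":0,"tz":0,"hand":25}

```text
time: 8.82
position: [0.5947, 0.0124, 0.0707]
ee_rot: [-0.013, 1.563, -0.106]
wrist_force: [0.3, 0.1, 1.5]
opening: 0.408
```

>>> step_arm:
  increments:
    - {"wx":0,"wy":0,"wz":0,"tx":0,"ty":0,"tz":0,"hand":0}
    - {"wx":0,"wy":0,"wz":0,"tx":0,"ty":0,"tz":0,"hand":0}
    - {"wx":0,"wy":0,"wz":0,"tx":0,"ty":0,"tz":0,"hand":0}

```text
time: 9.2
position: [0.5942, 0.0124, 0.0695]
ee_rot: [-0.063, 1.565, -0.156]
wrist_force: [1.5, -0.6, 1.8]
opening: 0.103
```

>>> step_arm:
  increments:
    - {"wx":0,"wy":0,"wz":0,"tx":0,"ty":0,"tz":-6,"hand":0}
    - {"wx":0,"wy":0,"wz":0,"tx":0,"ty":0,"tz":-12,"hand":0}
    - {"wx":0,"wy":0,"wz":0,"tx":0,"ty":0,"tz":-14,"hand":0}
    - {"wx":0,"wy":0,"wz":0,"tx":0,"ty":0,"tz":-14,"hand":0}
    - {"wx":0,"wy":0,"wz":0,"tx":0,"ty":0,"tz":-14,"hand":0}

```text
time: 9.82
position: [0.5345, 0.0181, 0.0697]
ee_rot: [-0.01, 1.562, -0.102]
wrist_force: [6.9, -0.1, 2.0]
opening: 0.106
```

>>> step_arm:
  increments:
    - {"wx":0,"wy":0,"wz":0,"tx":0,"ty":0,"tz":-14,"hand":0}
    - {"wx":0,"wy":0,"wz":0,"tx":0,"ty":0,"tz":-14,"hand":0}
    - {"wx":0,"wy":0,"wz":0,"tx":0,"ty":0,"tz":-14,"hand":0}
    - {"wx":0,"wy":0,"wz":0,"tx":0,"ty":0,"tz":-14,"hand":0}
    - {"wx":0,"wy":0,"wz":0,"tx":0,"ty":0,"tz":-14,"hand":0}

```text
time: 10.45
position: [0.4654, 0.0245, 0.0695]
ee_rot: [-0.017, 1.562, -0.11]
wrist_force: [4.9, 0.6, -1.2]
opening: 0.104
```

>>> step_arm:
  increments:
    - {"wx":0,"wy":0,"wz":0,"tx":0,"ty":0,"tz":-8,"hand":0}
    - {"wx":0,"wy":0,"wz":0,"tx":0,"ty":0,"tz":-4,"hand":0}
    - {"wx":0,"wy":0,"wz":0,"tx":0,"ty":0,"tz":0,"hand":0}

```text
time: 10.82
position: [0.4535, 0.0256, 0.0695]
ee_rot: [-0.006, 1.562, -0.098]
wrist_force: [4.8, -0.2, 7.3]
opening: 0.1
```

Run:
```python
from h import *
st()
t=camera("top"); crop(t,220,150,160,150,4,"pics/k.png");d=camera("side"); crop(d,220,130,180,150,4,"pics/k2.png")
```

```text
t 10.82 p [0.4535 0.0256 0.0695] rpy [-0.0055  1.5619 -0.0984] F [ 4.8 -0.2  7.3] op 0.1
```

View pics/k.png

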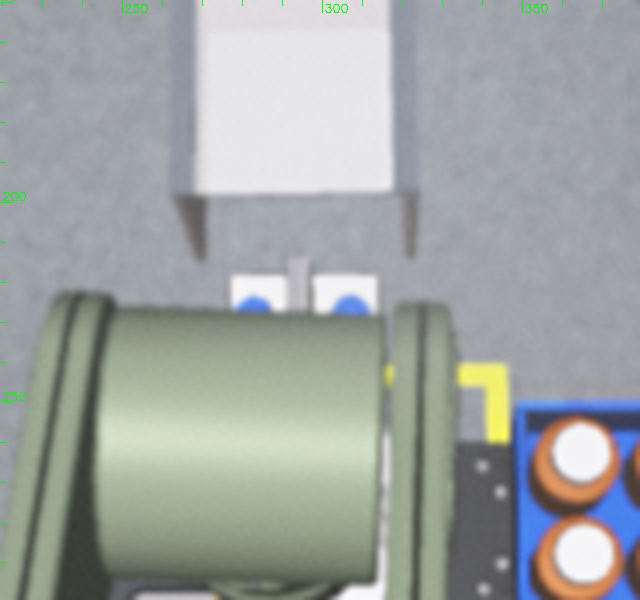

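View pics/k2.png

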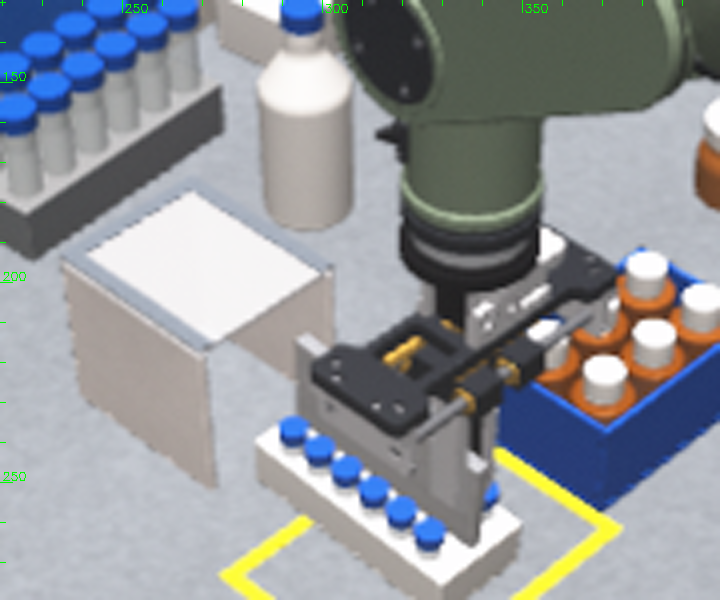

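>>> step_arm:
  increments:
    - {"wx":0,"wy":0,"wz":0,"tx":0,"ty":0,"tz":0,"hand":35}
    - {"wx":0,"wy":0,"wz":0,"tx":0,"ty":0,"tz":0,"hand":35}
    - {"wx":0,"wy":0,"wz":0,"tx":0,"ty":0,"tz":28,"hand":35}
    - {"wx":0,"wy":0,"wz":0,"tx":0,"ty":0,"tz":28,"hand":35}
    - {"wx":0,"wy":0,"wz":0,"tx":0,"ty":0,"tz":0,"hand":35}

```text
time: 11.55
position: [0.5079, 0.0205, 0.0677]
ee_rot: [0.013, 1.568, -0.08]
wrist_force: [-0.5, 0.2, 0.5]
opening: 0.376
```

Run:
```python
from h import *
go(np.array([.4535,.0256])+dx*.0565,.069,84.8)
t=camera("top"); crop(t,260,190,80,130,4,"pics/l.png"); d=camera("side"); crop(d,260,180,130,130,5,"pics/l2.png")
```

```text
t 11.55 p [0.5079 0.0205 0.0677] rpy [ 0.0128  1.5682 -0.08  ] F [-0.5  0.2  0.5] op 0.376
rotvec [-0.0021  0.0026 -0.    ] shift now mm [-1.3  0.2  1.8] in goal axes [-1.3  0.2  1.8] q6 -1.61
```

View pics/l2.png

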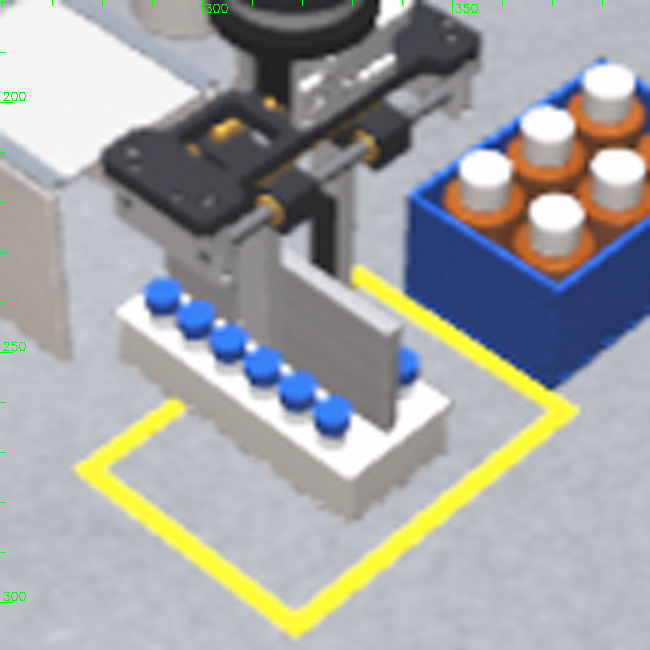

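>>> step_arm:
  increments:
    - {"wx":0,"wy":0,"wz":0,"tx":0,"ty":0,"tz":2,"hand":15}
    - {"wx":0,"wy":0,"wz":0,"tx":0,"ty":0,"tz":0,"hand":0}
    - {"wx":0,"wy":0,"wz":0,"tx":0,"ty":0,"tz":0,"hand":0}
    - {"wx":0,"wy":0,"wz":0,"tx":0,"ty":0,"tz":0,"hand":0}
    - {"wx":0,"wy":0,"wz":0,"tx":0,"ty":0,"tz":0,"hand":0}

```text
time: 12.28
position: [0.5097, 0.0204, 0.0686]
ee_rot: [0.001, 1.567, -0.091]
wrist_force: [-1.6, -0.3, 1.4]
opening: 0.104
```

>>> step_arm:
  increments:
    - {"wx":0,"wy":0,"wz":0,"tx":-4,"ty":0,"tz":0,"hand":0}
    - {"wx":0,"wy":0,"wz":0,"tx":-8,"ty":0,"tz":0,"hand":0}
    - {"wx":0,"wy":0,"wz":0,"tx":-12,"ty":0,"tz":0,"hand":0}
    - {"wx":0,"wy":0,"wz":0,"tx":-16,"ty":0,"tz":0,"hand":0}
    - {"wx":0,"wy":0,"wz":0,"tx":0,"ty":0,"tz":0,"hand":0}

```text
time: 12.9
position: [0.512, 0.0201, 0.111]
ee_rot: [-0.018, 1.561, -0.11]
wrist_force: [0.7, 0.3, -3.0]
opening: 0.106
```

Run:
```python
from h import *
go(np.array([.5763,.381]),.15,82.6)
d=camera("side"); crop(d,240,170,150,130,5,"pics/m2.png")
```

```text
t 12.9 p [0.512  0.0201 0.111 ] rpy [-0.0176  1.5607 -0.1104] F [ 0.7  0.3 -3. ] op 0.106
rotvec [ 0.0364  0.0101 -0.    ] shift now mm [-38.8 365.2  31. ] in goal axes [-39.  366.1  17.3] q6 -1.61
```

View pics/m2.png

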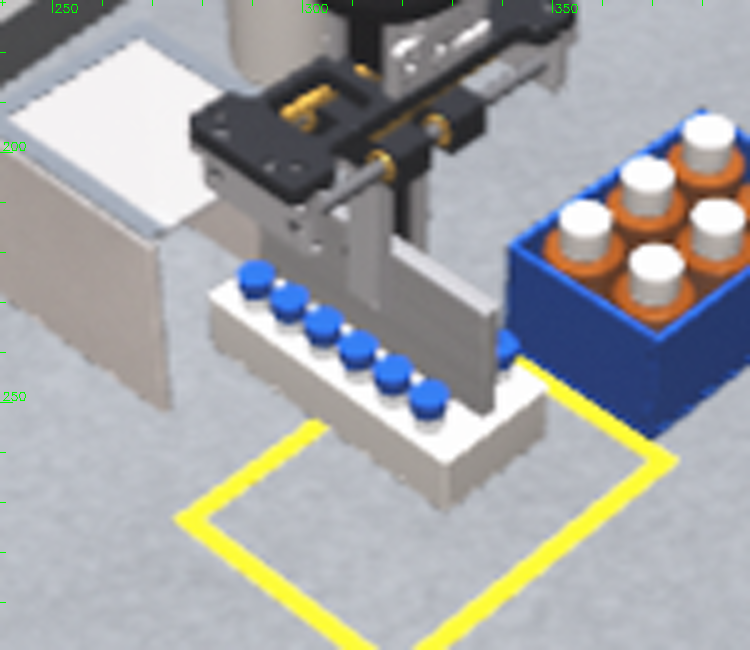

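>>> step_arm:
  increments:
    - {"wx":0,"wy":0,"wz":0,"tx":-20,"ty":5,"tz":0,"hand":0}
    - {"wx":0,"wy":0,"wz":0,"tx":-20,"ty":15,"tz":2,"hand":0}
    - {"wx":0,"wy":0,"wz":0,"tx":0,"ty":30,"tz":3,"hand":0}
    - {"wx":0,"wy":0,"wz":0,"tx":0,"ty":40,"tz":3,"hand":0}
    - {"wx":0,"wy":0,"wz":0,"tx":0,"ty":45,"tz":4,"hand":0}

```text
time: 13.58
position: [0.534, 0.1544, 0.1481]
ee_rot: [-0.088, 1.567, -0.182]
wrist_force: [0.8, -0.4, -2.8]
opening: 0.107
```

>>> step_arm:
  increments:
    - {"wx":0,"wy":0,"wz":0,"tx":0,"ty":45,"tz":4,"hand":0}
    - {"wx":0,"wy":0,"wz":0,"tx":0,"ty":45,"tz":4,"hand":0}
    - {"wx":0,"wy":0,"wz":0,"tx":0,"ty":40,"tz":4,"hand":0}
    - {"wx":0,"wy":0,"wz":0,"tx":0,"ty":35,"tz":3,"hand":0}
    - {"wx":0,"wy":0,"wz":0,"tx":0,"ty":25,"tz":2,"hand":0}

```text
time: 14.2
position: [0.5682, 0.3428, 0.1476]
ee_rot: [-0.168, 1.567, -0.259]
wrist_force: [-0.1, -0.2, -3.3]
opening: 0.104
```

>>> step_arm:
  increments:
    - {"wx":0.018,"wy":0,"wz":0,"tx":0,"ty":15,"tz":1,"hand":0}
    - {"wx":0.018,"wy":0,"wz":0,"tx":0,"ty":10,"tz":0,"hand":0}
    - {"wx":0,"wy":0,"wz":0,"tx":0,"ty":0,"tz":0,"hand":0}
    - {"wx":0,"wy":0,"wz":0,"tx":0,"ty":0,"tz":0,"hand":0}

```text
time: 14.7
position: [0.5723, 0.3652, 0.1486]
ee_rot: [-0.108, 1.566, -0.237]
wrist_force: [-0.7, 0.9, -4.1]
opening: 0.103
```

Run:
```python
from h import *
go(np.array([.5763,.381]),.1186,82.6)
d=camera("side"); crop(d,120,170,180,150,4,"pics/n2.png"); t=camera("top"); crop(t,40,150,180,150,4,"pics/n.png")
```

```text
t 14.7 p [0.5723 0.3652 0.1486] rpy [-0.1077  1.5661 -0.2373] F [-0.7  0.9 -4.1] op 0.103
rotvec [-0.0004  0.0047  0.0005] shift now mm [30.  16.2  1.8] in goal axes [30.  16.2  1.9] q6 -1.0
```

View pics/n2.png

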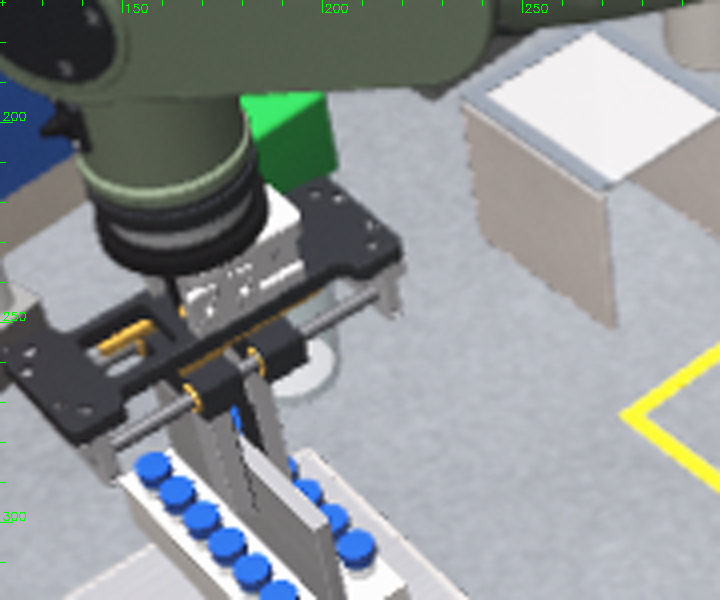

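View pics/n.png

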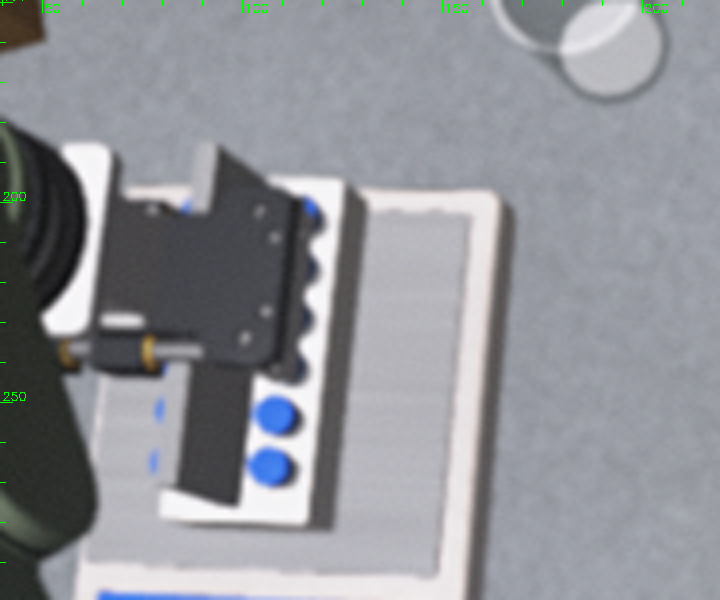

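>>> step_arm:
  increments:
    - {"wx":0,"wy":0,"wz":0,"tx":0,"ty":8,"tz":1,"hand":0}
    - {"wx":0,"wy":0,"wz":0,"tx":0,"ty":8,"tz":1,"hand":0}
    - {"wx":0,"wy":0,"wz":0,"tx":12,"ty":0,"tz":0,"hand":0}
    - {"wx":0,"wy":0,"wz":0,"tx":10,"ty":0,"tz":0,"hand":0}
    - {"wx":0,"wy":0,"wz":0,"tx":0,"ty":0,"tz":0,"hand":0}

```text
time: 15.42
position: [0.5749, 0.3809, 0.1241]
ee_rot: [-1.136, 1.568, -1.265]
wrist_force: [-0.7, 0.1, -3.3]
opening: 0.105
```

Run:
```python
from h import *
go(np.array([.5763,.381]),.1186,82.6)
s=state(); b=s["position"][2]-.0686
p=s["position"][:2]; a=np.radians(-7.4); ex=np.array([np.cos(a),np.sin(a)]);ey=np.array([-ex[1],ex[0]])
t=camera("top"); 
P=[np.r_[p+ex*i*.08+ey*j*.035,b] for i,j in[(-1,-1),(-1,1),(1,1),(1,-1)]]
print(proj(t,P).round(1).tolist())
crop(t,40,180,140,130,5,"pics/o.png")
```

```text
t 15.43 p [0.5749 0.3809 0.1241] rpy [-1.1358  1.5681 -1.2646] F [-0.7  0.1 -3.3] op 0.105
rotvec [0.0003 0.0012 0.0025] shift now mm [5.5 0.3 1.4] in goal axes [5.5 0.3 1.4] q6 -0.98
[[120.5, 288.1], [85.9, 286.6], [95.5, 206.0], [129.2, 206.6]]
```

View pics/o.png

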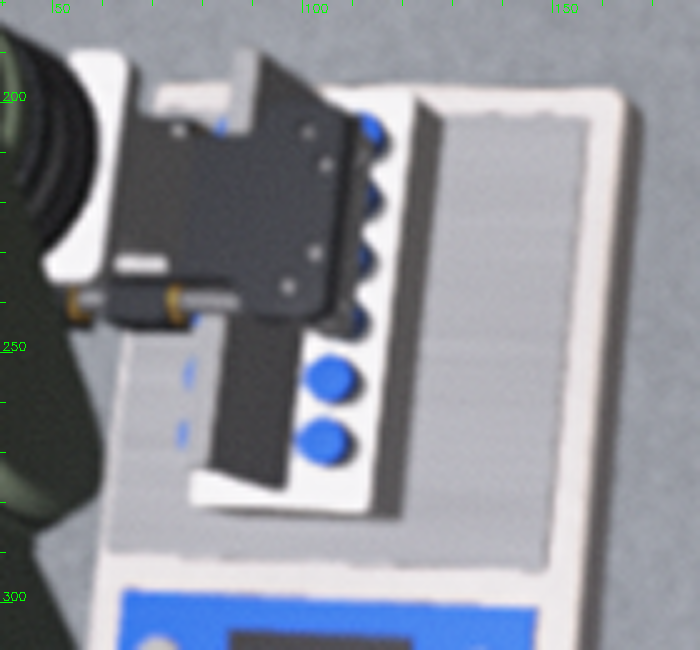

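Run:
```python
from h import *
t=camera("top")
P=back(t,[(119.9,283.1),(127.5,203.1)],.0555)[:,:2]; print(P, np.linalg.norm(P[1]-P[0]))
a=np.radians(-7.4); ex=np.array([np.cos(a),np.sin(a)]);ey=np.array([-ex[1],ex[0]])
c=P.mean(0)+ey*.035; e=np.array([.5763,.381])-c; print(c,"err along balance x,y",e@ex,e@ey)
```

```text
[[0.5007701  0.35744624]
 [0.65738166 0.33925642]] 0.1576643599999098
[0.58358373 0.38305982] err along balance x,y -0.0069577681786959535 -0.00298077944430667
```

>>> step_arm:
  increments:
    - {"wx":0,"wy":0,"wz":0,"tx":0,"ty":-2,"tz":-7,"hand":0}
    - {"wx":0,"wy":0,"wz":0,"tx":2,"ty":0,"tz":0,"hand":0}
    - {"wx":0,"wy":0,"wz":0,"tx":2,"ty":0,"tz":0,"hand":0}
    - {"wx":0,"wy":0,"wz":0,"tx":1,"ty":0,"tz":0,"hand":0}
    - {"wx":0,"wy":0,"wz":0,"tx":0,"ty":0,"tz":0,"hand":0}

```text
time: 16.15
position: [0.5693, 0.3806, 0.1215]
ee_rot: [0.017, 1.566, -0.112]
wrist_force: [-0.4, -0.0, -2.9]
opening: 0.106
```

Run:
```python
from h import *
go(np.array([.5763,.381]),.1186,82.6)
t=camera("top"); 
crop(t,40,180,140,130,5,"pics/p.png"); d=camera("side"); crop(d,110,200,180,190,4,"pics/p2.png");
```

```text
t 16.15 p [0.5693 0.3806 0.1215] rpy [ 0.0169  1.566  -0.112 ] F [-0.4 -0.  -2.9] op 0.106
rotvec [ 0.0003  0.0048 -0.0001] shift now mm [3.  1.3 6.9] in goal axes [2.9 1.3 6.9] q6 -0.98
```

View pics/p.png

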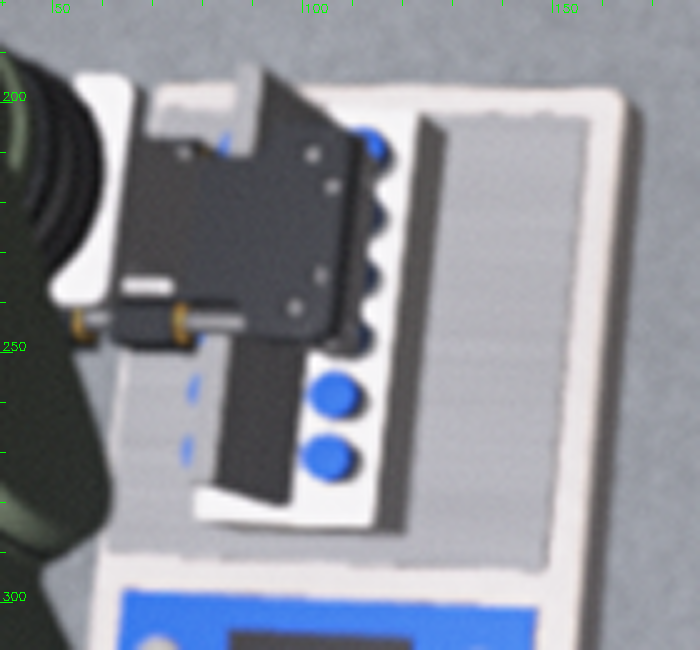

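View pics/p2.png

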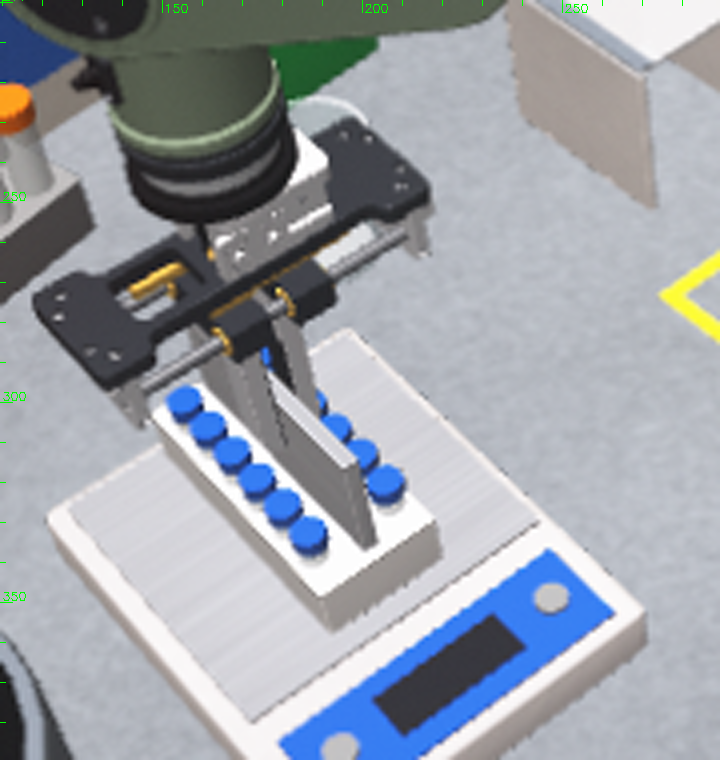

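Run:
```python
from h import *
t=camera("top");d=camera("side")
a=np.radians(-7.4); ex=np.array([np.cos(a),np.sin(a)]);ey=np.array([-ex[1],ex[0]])
P=back(t,[(120.5,286.1),(128.7,205.5)],.053)[:,:2]
c=P.mean(0)+ey*.035; e=np.array([.5763,.381])-c; print(c,"err along balance x,y",e@ex,e@ey)
# side: front corners bottom: (333,630),(440,555) k4 origin 110,200 ; pan corners left(68,515) front(252,720) right(540,522) back(355,345)
f=lambda l:[(110+x/4-.5,200+y/4-.5) for x,y in l]
F=back(d,f([(333,630),(440,555)]),.053)[:,:2]; Q=back(d,f([(68,515),(252,720),(540,522),(350,345)]),.05)[:,:2]
print(F,Q.round(4),Q.mean(0)); c2=F.mean(0)+ex*.08; e=Q.mean(0)-c2; print(c2,e@ex,e@ey, np.linalg.norm(Q-np.roll(Q,1,0),axis=1))
```

```text
[0.57867932 0.38230399] err along balance x,y -0.0021915508418099833 -0.0015995784508310625
[[0.50639025 0.41993654]
 [0.49826134 0.3536477 ]] [[0.672  0.4602]
 [0.4995 0.4794]
 [0.4749 0.3043]
 [0.6455 0.2843]] [0.57297569 0.38207732]
[0.58165949 0.37648847] -0.00933129331845548 0.004423861283856194 [0.17790595 0.173498   0.17678956 0.17182997]
```

>>> step_arm:
  increments:
    - {"wx":0,"wy":0,"wz":0,"tx":0,"ty":1,"tz":-5,"hand":0}
    - {"wx":0,"wy":0,"wz":0,"tx":2,"ty":0,"tz":0,"hand":0}
    - {"wx":0,"wy":0,"wz":0,"tx":1.5,"ty":0,"tz":0,"hand":0}
    - {"wx":0,"wy":0,"wz":0,"tx":0,"ty":0,"tz":0,"hand":0}
    - {"wx":0,"wy":0,"wz":0,"tx":0,"ty":0,"tz":0,"hand":0}

```text
time: 16.98
position: [0.5644, 0.3824, 0.1187]
ee_rot: [0.098, 1.566, -0.031]
wrist_force: [-2.8, 0.8, 1.0]
opening: 0.1
```

>>> step_arm:
  increments:
    - {"wx":0,"wy":0,"wz":0,"tx":0,"ty":0,"tz":0,"hand":20}
    - {"wx":0,"wy":0,"wz":0,"tx":0,"ty":0,"tz":0,"hand":40}
    - {"wx":0,"wy":0,"wz":0,"tx":0,"ty":0,"tz":0,"hand":40}
    - {"wx":0,"wy":0,"wz":0,"tx":-20,"ty":0,"tz":0,"hand":40}
    - {"wx":0,"wy":0,"wz":0,"tx":-40,"ty":0,"tz":0,"hand":40}

```text
time: 17.6
position: [0.563, 0.3816, 0.1776]
ee_rot: [-0.896, 1.568, -1.025]
wrist_force: [0.0, -0.8, 1.2]
opening: 0.425
```

>>> step_arm:
  increments:
    - {"wx":0.18,"wy":0,"wz":0,"tx":-30,"ty":0,"tz":0,"hand":60}
    - {"wx":0.18,"wy":0,"wz":0,"tx":0,"ty":-40,"tz":0,"hand":60}
    - {"wx":0.18,"wy":0,"wz":0,"tx":0,"ty":-50,"tz":0,"hand":60}
    - {"wx":0.18,"wy":0,"wz":0,"tx":0,"ty":-50,"tz":0,"hand":60}
    - {"wx":0.18,"wy":0,"wz":0,"tx":0,"ty":-50,"tz":0,"hand":60}

```text
time: 18.23
position: [0.4599, 0.2265, 0.2095]
ee_rot: [1.045, 1.563, 0.009]
wrist_force: [-0.4, -0.1, 1.1]
opening: 0.639
```

Run:
```python
from h import *
st()
t=camera("top"); d=camera("side"); cv2.imwrite("pics/q.png",t["color"][:,:,::-1]); crop(t,40,180,140,130,5,"pics/q1.png"); crop(d,110,200,180,190,4,"pics/q2.png")
```

```text
t 18.23 p [0.4599 0.2265 0.2095] rpy [1.0446 1.5629 0.009 ] F [-0.4 -0.1  1.1] op 0.639
```

View pics/q.png

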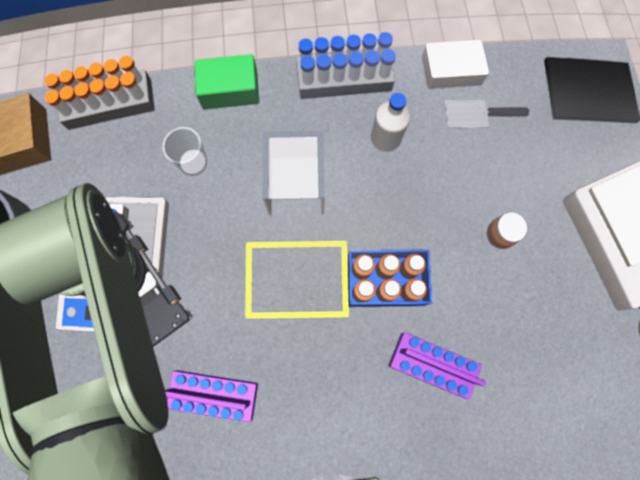

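View pics/q1.png

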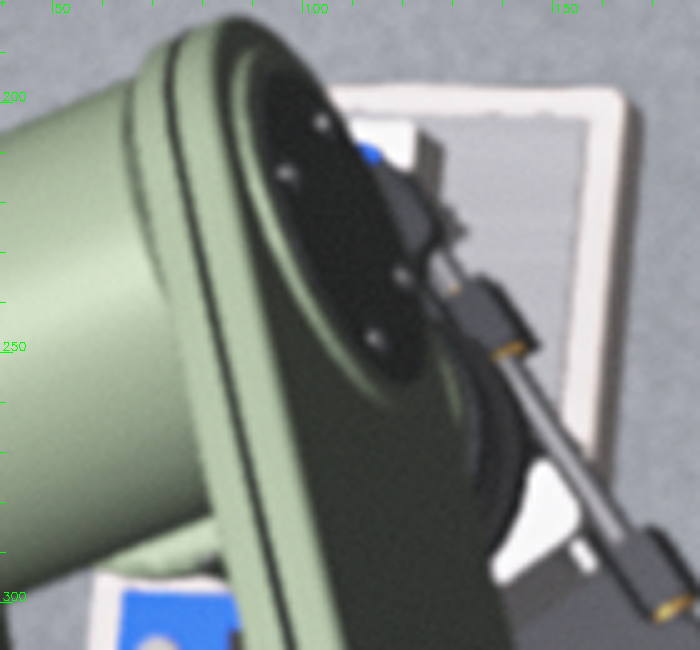

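View pics/q2.png

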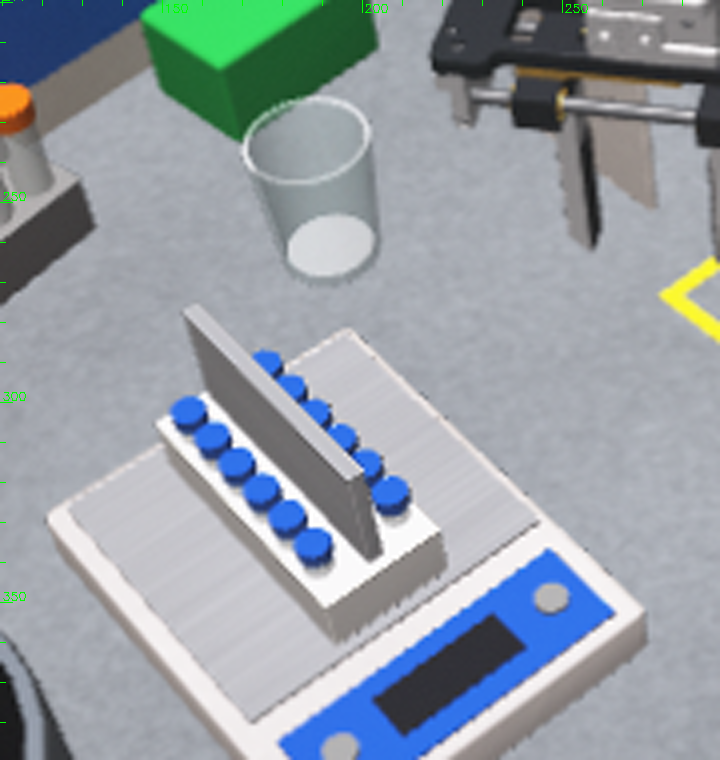

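Run:
```python
from h import *
t=camera("top"); crop(t,340,235,100,80,8,"pics/r.png")
```

```text
(no output)
```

View pics/r.png

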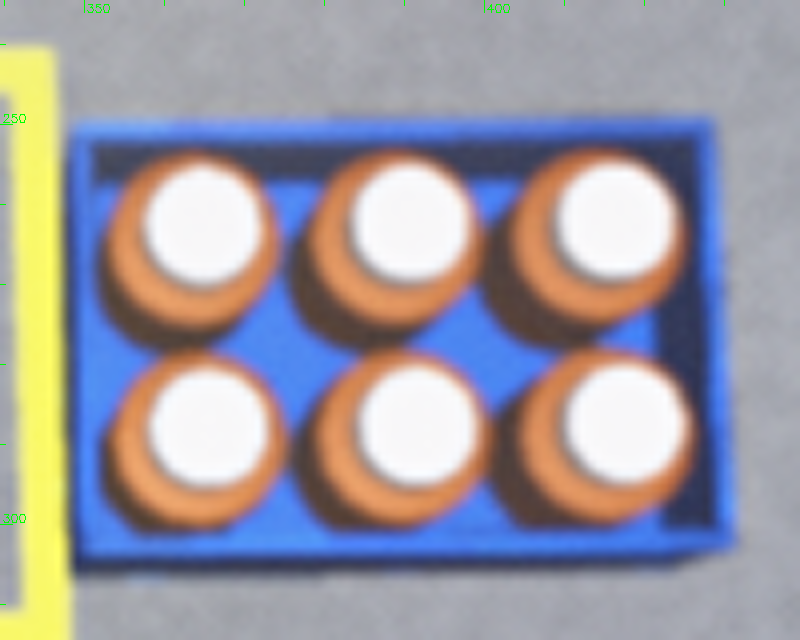

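Run:
```python
from h import *
t=camera("top")
P=back(t,[(348.25,250.1),(428.5,249.25),(349.1,303.6),(431.75,302.25)],.07)[:,:2]
c=P.mean(0); v=P[0]-P[1]+P[2]-P[3]; print(P,c,"yaw",np.degrees(np.arctan2(v[1],v[0]))-90,"rel mark dock",(c-M)@dx,(c-M)@dy)
go(c-dy*.125,.2,-5.2)
```

```text
[[ 0.51836487 -0.07825739]
 [ 0.50475413 -0.2273465 ]
 [ 0.42011079 -0.06868643]
 [ 0.40657752 -0.21922358]] [ 0.46245183 -0.14837848] yaw -5.176459583548549 rel mark dock -0.00680507687683124 -0.17401139914257208
t 18.43 p [0.4604 0.2278 0.2095] rpy [1.12   1.5626 0.0916] F [-0.6  1.  -0.2] op 0.635
rotvec [ 0.6331  0.0011 -0.0083] shift now mm [   9.  -266.4  424. ] in goal axes [  9.5  36.2 499.4] q6 -0.25
```

>>> step_arm:
  increments:
    - {"wx":0.16,"wy":0,"wz":0,"tx":0,"ty":0,"tz":0,"hand":60}
    - {"wx":0.16,"wy":0,"wz":0,"tx":0,"ty":0,"tz":0,"hand":60}
    - {"wx":0.16,"wy":0,"wz":0,"tx":0,"ty":0,"tz":0,"hand":60}
    - {"wx":0.15,"wy":0,"wz":0,"tx":0,"ty":0,"tz":0,"hand":60}
    - {"wx":0,"wy":0,"wz":0,"tx":0,"ty":4,"tz":55,"hand":60}

```text
time: 19.05
position: [0.4614, 0.1752, 0.2094]
ee_rot: [1.783, 1.562, 0.131]
wrist_force: [0.3, -0.2, 0.2]
opening: 0.637
```

>>> step_arm:
  increments:
    - {"wx":0,"wy":0,"wz":0,"tx":0,"ty":4,"tz":55,"hand":60}
    - {"wx":0,"wy":0,"wz":0,"tx":0,"ty":4,"tz":55,"hand":60}
    - {"wx":0,"wy":0,"wz":0,"tx":0,"ty":4,"tz":55,"hand":60}
    - {"wx":0,"wy":0,"wz":0,"tx":0,"ty":4,"tz":55,"hand":60}
    - {"wx":0,"wy":0,"wz":0,"tx":0,"ty":4,"tz":55,"hand":60}

```text
time: 19.68
position: [0.457, -0.1053, 0.2097]
ee_rot: [1.461, 1.562, -0.196]
wrist_force: [0.3, 0.2, 0.5]
opening: 0.639
```

>>> step_arm:
  increments:
    - {"wx":0,"wy":0,"wz":0,"tx":0,"ty":4,"tz":55,"hand":60}
    - {"wx":0,"wy":0,"wz":0,"tx":0,"ty":4,"tz":55,"hand":60}
    - {"wx":0,"wy":0,"wz":0,"tx":0,"ty":4,"tz":55,"hand":60}
    - {"wx":0,"wy":0,"wz":0,"tx":0,"ty":0,"tz":0,"hand":60}
    - {"wx":0,"wy":0,"wz":0,"tx":0,"ty":0,"tz":0,"hand":60}

```text
time: 20.3
position: [0.4534, -0.2686, 0.2084]
ee_rot: [1.597, 1.565, -0.061]
wrist_force: [-0.5, -0.1, -0.6]
opening: 0.639
```

Run:
```python
from h import *
go(np.array([ 0.46245183,-0.14837848])-dy*.125,.025,-5.2)
d=camera("side"); crop(d,320,150,150,130,5,"pics/s2.png")
```

```text
t 20.3 p [ 0.4534 -0.2686  0.2084] rpy [ 1.5974  1.5648 -0.0608] F [-0.5 -0.1 -0.6] op 0.639
rotvec [ 0.0033 -0.0002 -0.0059] shift now mm [183.4  -2.9   4.5] in goal axes [183.4  -1.8   4.5] q6 -0.61
```

View pics/s2.png

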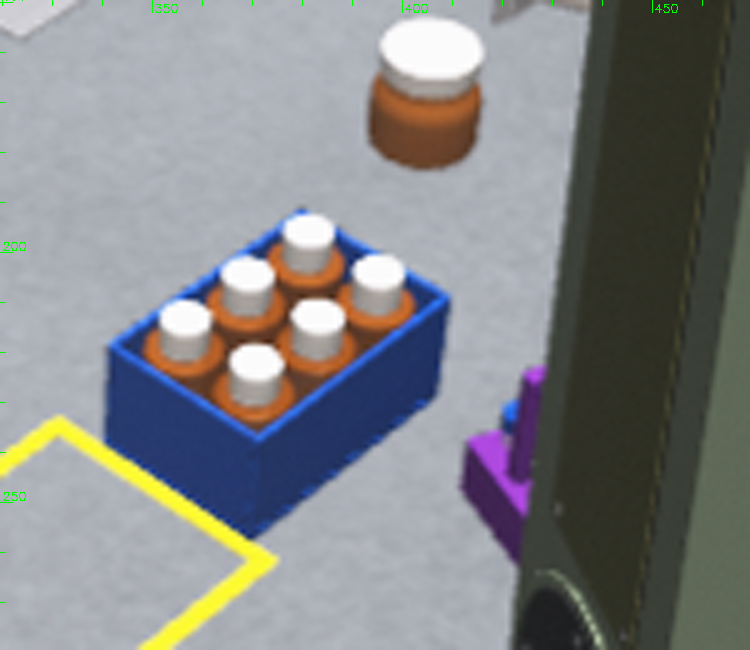

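>>> step_arm:
  increments:
    - {"wx":0,"wy":0,"wz":0,"tx":50,"ty":-2,"tz":4,"hand":60}
    - {"wx":0,"wy":0,"wz":0,"tx":50,"ty":0,"tz":0,"hand":60}
    - {"wx":0,"wy":0,"wz":0,"tx":50,"ty":0,"tz":0,"hand":60}
    - {"wx":0,"wy":0,"wz":0,"tx":31,"ty":0,"tz":0,"hand":60}
    - {"wx":0,"wy":0,"wz":0,"tx":0,"ty":0,"tz":0,"hand":60}

```text
time: 20.98
position: [0.4493, -0.2691, 0.0246]
ee_rot: [-3.133, 1.567, 1.494]
wrist_force: [-0.1, -0.6, 0.1]
opening: 0.641
```

Run:
```python
from h import *
go(np.array([ 0.46245183,-0.14837848])-dy*.125,.025,-5.2)
t=camera("top"); crop(t,340,220,150,120,5,"pics/u.png")
```

```text
t 20.98 p [ 0.4493 -0.2691  0.0246] rpy [-3.1329  1.5669  1.4941] F [-0.1 -0.6  0.1] op 0.641
rotvec [ 0.0054 -0.0039  0.    ] shift now mm [-0.4  2.2  3.6] in goal axes [-0.4  2.2  3.6] q6 -0.62
```

View pics/u.png

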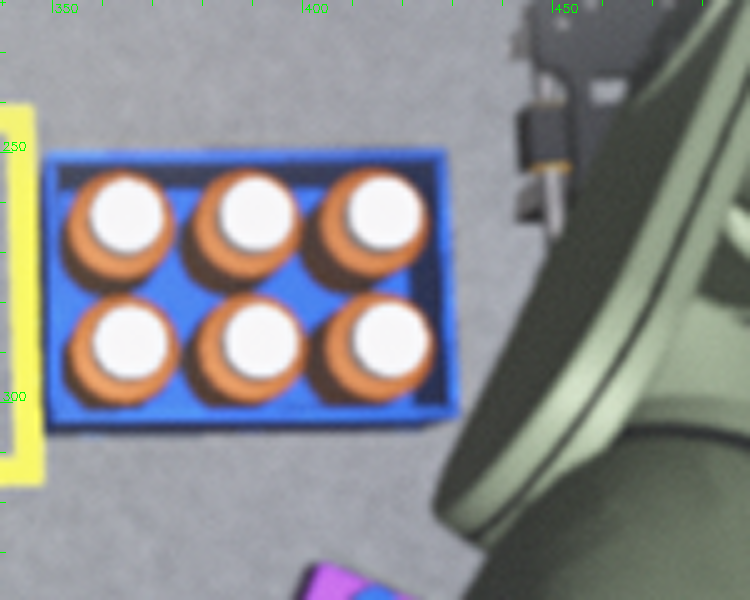

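>>> step_arm:
  increments:
    - {"wx":0.005,"wy":0,"wz":0,"tx":0,"ty":2,"tz":-14,"hand":60}
    - {"wx":0,"wy":0,"wz":0,"tx":0,"ty":0,"tz":-12,"hand":60}
    - {"wx":0,"wy":0,"wz":0,"tx":0,"ty":0,"tz":-6,"hand":60}
    - {"wx":0,"wy":0,"wz":0,"tx":0,"ty":0,"tz":-6,"hand":60}
    - {"wx":0,"wy":0,"wz":0,"tx":0,"ty":0,"tz":-8,"hand":60}

```text
time: 21.65
position: [0.4575, -0.228, 0.0276]
ee_rot: [1.143, 1.564, -0.52]
wrist_force: [-0.1, -5.0, 0.7]
opening: 0.64
```

>>> step_arm:
  increments:
    - {"wx":0,"wy":0,"wz":0,"tx":0,"ty":0,"tz":-10,"hand":60}
    - {"wx":0,"wy":0,"wz":0,"tx":0,"ty":0,"tz":-13,"hand":60}
    - {"wx":0,"wy":0,"wz":0,"tx":0,"ty":0,"tz":-15,"hand":60}
    - {"wx":0,"wy":0,"wz":0,"tx":0,"ty":0,"tz":-15,"hand":60}
    - {"wx":0,"wy":0,"wz":0,"tx":0,"ty":0,"tz":-15,"hand":60}

```text
time: 22.28
position: [0.4639, -0.1595, 0.0276]
ee_rot: [1.278, 1.564, -0.386]
wrist_force: [-0.9, -5.6, 2.3]
opening: 0.633
```

>>> step_arm:
  increments:
    - {"wx":0,"wy":0,"wz":0,"tx":0,"ty":0,"tz":-15,"hand":60}
    - {"wx":0,"wy":0,"wz":0,"tx":0,"ty":0,"tz":-15,"hand":60}
    - {"wx":0,"wy":0,"wz":0,"tx":0,"ty":0,"tz":-12,"hand":60}
    - {"wx":0,"wy":0,"wz":0,"tx":0,"ty":0,"tz":-8,"hand":60}
    - {"wx":0,"wy":0,"wz":0,"tx":0,"ty":0,"tz":0,"hand":60}

```text
time: 22.9
position: [0.4683, -0.1085, 0.0272]
ee_rot: [1.669, 1.565, 0.005]
wrist_force: [0.8, -1.7, 0.1]
opening: 0.633
```

Run:
```python
from h import *
go(M-dy*.083-dx*.0068,.025,-5.2)
t=camera("top"); crop(t,230,220,160,120,5,"pics/v.png")
d=camera("side"); crop(d,250,170,180,150,4,"pics/v2.png")
```

```text
t 22.9 p [ 0.4683 -0.1085  0.0272] rpy [1.6688 1.5651 0.0053] F [ 0.8 -1.7  0.1] op 0.633
rotvec [-0.0019 -0.0006 -0.0057] shift now mm [  2.2  -2.3 -50.8] in goal axes [  2.2  -2.2 -50.8] q6 -0.32
```

View pics/v.png

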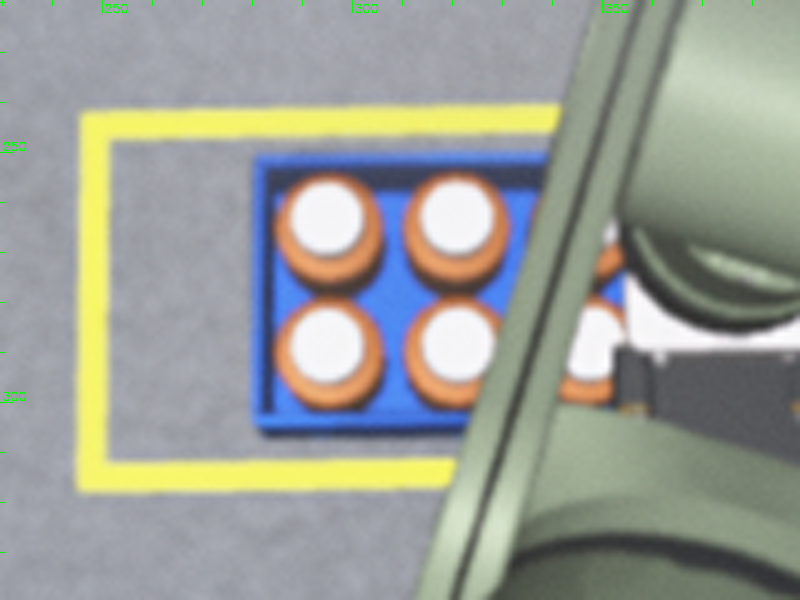

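View pics/v2.png

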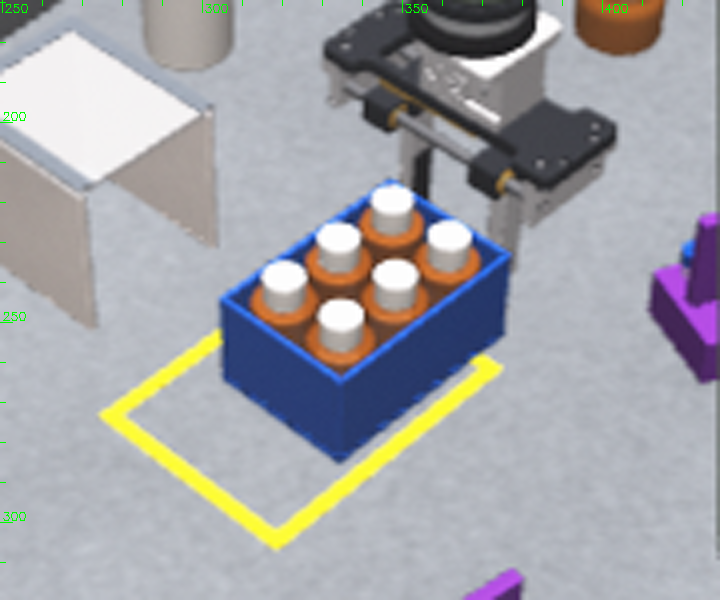

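Run:
```python
from h import *
t=camera("top")
P=back(t,[(280.5,250.9),(280.3,304.5)],.07)[:,:2]
print(P,[((p-M)@dx,(p-M)@dy) for p in P]); v=P[0]-P[1];print(np.degrees(np.arctan2(v[1],v[0])))
```

```text
[[0.52948859 0.04653729]
 [0.43099334 0.0554851 ]] [(np.float64(0.042290071096993884), np.float64(0.02617788878354979)), (np.float64(-0.056610778366642245), np.float64(0.026161995167276946))]
-5.190792423616846
```

>>> step_arm:
  increments:
    - {"wx":0,"wy":0,"wz":0,"tx":0,"ty":0,"tz":-8,"hand":60}
    - {"wx":0,"wy":0,"wz":0,"tx":0,"ty":0,"tz":-12,"hand":60}
    - {"wx":0,"wy":0,"wz":0,"tx":0,"ty":0,"tz":-14,"hand":60}
    - {"wx":0,"wy":0,"wz":0,"tx":0,"ty":0,"tz":-10,"hand":60}
    - {"wx":0,"wy":0,"wz":0,"tx":0,"ty":0,"tz":-4,"hand":60}

```text
time: 23.68
position: [0.472, -0.0603, 0.0266]
ee_rot: [1.642, 1.567, -0.021]
wrist_force: [-0.3, -2.9, -2.2]
opening: 0.639
```

>>> step_arm:
  increments:
    - {"wx":0,"wy":0,"wz":0,"tx":0,"ty":0,"tz":0,"hand":60}
    - {"wx":0,"wy":0,"wz":0,"tx":0,"ty":0,"tz":0,"hand":60}

```text
time: 23.92
position: [0.4725, -0.0611, 0.027]
ee_rot: [1.732, 1.566, 0.068]
wrist_force: [-0.1, -1.0, 0.8]
opening: 0.633
```

Run:
```python
from h import *
st()
t=camera("top"); crop(t,235,230,120,90,6,"pics/w.png")
```

```text
t 23.93 p [ 0.4725 -0.0611  0.027 ] rpy [1.7316 1.5656 0.0675] F [-0.1 -1.   0.8] op 0.633
```

View pics/w.png

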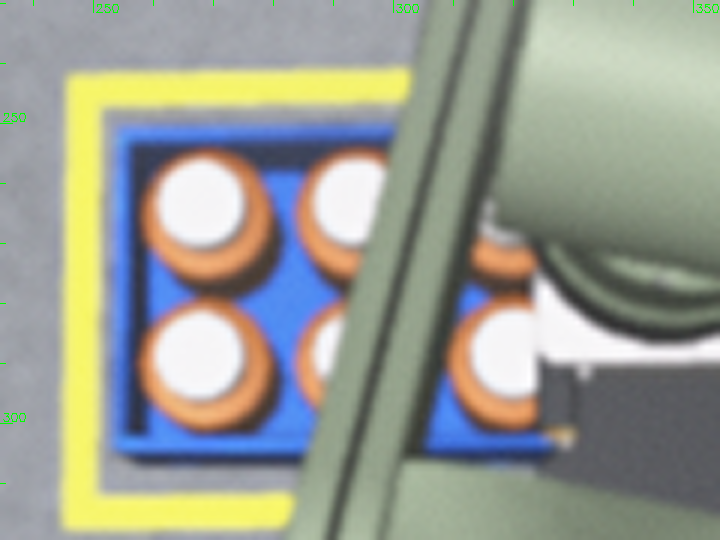

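Run:
```python
from h import *
t=camera("top")
P=back(t,[(253.7,251.2),(253.7,304.5)],.07)[:,:2]
print([((p-M)@dx,(p-M)@dy) for p in P]); v=P[0]-P[1];print(np.degrees(np.arctan2(v[1],v[0])))
e=np.array([[-.05,-.075],[-.05,.075],[.05,.075],[.05,-.075]])
print(proj(t,[np.r_[M+a*dx+b*dy,.07] for a,b in e]).round(1).tolist())
# next pose: pre-push from -x side
go(M-.0068*dx-dx*.05-dx*.04,.2,84.8); go(M-.0068*dx-dx*.05-dx*.04,.2,-95.2)
```

```text
[(np.float64(0.04220032492207874), np.float64(0.07591669112445426)), (np.float64(-0.05630654450940239), np.float64(0.07453440021308291))]
-4.3960536560766155
[[336.1, 300.3], [253.5, 301.0], [254.3, 247.1], [335.1, 246.3]]
t 24.02 p [ 0.4725 -0.0614  0.027 ] rpy [ 1.6617  1.5656 -0.0025] F [-0.2  0.2  0.2] op 0.641
rotvec [-1.5735  0.0037 -0.0045] shift now mm [-173.4  -91.5  -86.3] in goal axes [-173.    86.5  -92.1] q6 -0.22
t 24.02 p [ 0.4725 -0.0614  0.027 ] rpy [ 1.6617  1.5656 -0.0025] F [-0.2  0.2  0.2] op 0.641
rotvec [ 1.5681 -0.0045 -0.0037] shift now mm [-173.4  -91.5  -86.3] in goal axes [-173.   -86.5   92.1] q6 -0.22
```

>>> step_arm:
  increments:
    - {"wx":0,"wy":0,"wz":0,"tx":0,"ty":0,"tz":15,"hand":60}
    - {"wx":0,"wy":0,"wz":0,"tx":-50,"ty":0,"tz":10,"hand":60}
    - {"wx":0,"wy":0,"wz":0,"tx":-60,"ty":0,"tz":0,"hand":60}
    - {"wx":-0.18,"wy":0,"wz":0,"tx":-55,"ty":0,"tz":0,"hand":90}
    - {"wx":-0.18,"wy":0,"wz":0,"tx":0,"ty":0,"tz":0,"hand":90}

```text
time: 24.65
position: [0.4731, -0.0888, 0.198]
ee_rot: [1.005, 1.554, -0.294]
wrist_force: [-0.5, -0.0, -0.4]
opening: 0.814
```

>>> step_arm:
  increments:
    - {"wx":-0.18,"wy":0,"wz":0,"tx":0,"ty":0,"tz":0,"hand":90}
    - {"wx":-0.18,"wy":0,"wz":0,"tx":0,"ty":0,"tz":0,"hand":90}
    - {"wx":-0.18,"wy":0,"wz":0,"tx":0,"ty":0,"tz":0,"hand":90}
    - {"wx":-0.18,"wy":0,"wz":0,"tx":0,"ty":0,"tz":0,"hand":90}
    - {"wx":-0.18,"wy":0,"wz":0,"tx":0,"ty":0,"tz":0,"hand":90}

```text
time: 25.28
position: [0.4691, -0.0873, 0.1919]
ee_rot: [0.285, 1.566, -0.114]
wrist_force: [1.2, -0.6, -0.0]
opening: 0.958
```

>>> step_arm:
  increments:
    - {"wx":-0.18,"wy":0,"wz":0,"tx":0,"ty":0,"tz":0,"hand":90}
    - {"wx":-0.13,"wy":0,"wz":0,"tx":0,"ty":0,"tz":0,"hand":90}
    - {"wx":0,"wy":0,"wz":0,"tx":0,"ty":0,"tz":0,"hand":90}

```text
time: 25.65
position: [0.4691, -0.0871, 0.1919]
ee_rot: [-0.014, 1.566, -0.11]
wrist_force: [0.5, -0.3, 0.4]
opening: 0.955
```

Run:
```python
from h import *
go(M-.0068*dx-dx*.05-dx*.04,.2,84.8)
t=camera("top"); cv2.imwrite("pics/x0.png",t["color"][:,:,::-1])
crop(t,235,230,120,90,6,"pics/x.png")
```

```text
t 25.65 p [ 0.4691 -0.0871  0.1919] rpy [-0.014   1.5658 -0.1103] F [ 0.5 -0.3  0.4] op 0.955
rotvec [-0.0055  0.005   0.0001] shift now mm [ -8.5 111.9 -91.6] in goal axes [ -8.1 112.4 -91.1] q6 -1.84
```

View pics/x0.png

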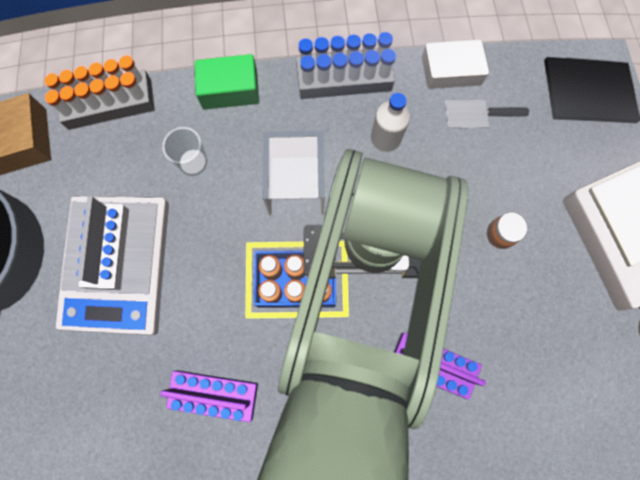

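>>> step_arm:
  increments:
    - {"wx":0,"wy":0,"wz":0,"tx":0,"ty":0,"tz":-46,"hand":90}
    - {"wx":0,"wy":0,"wz":0,"tx":0,"ty":20,"tz":-45,"hand":90}
    - {"wx":0,"wy":0,"wz":0,"tx":0,"ty":46,"tz":0,"hand":90}
    - {"wx":0,"wy":0,"wz":0,"tx":0,"ty":46,"tz":0,"hand":90}
    - {"wx":0,"wy":0,"wz":0,"tx":0,"ty":0,"tz":0,"hand":90}

```text
time: 26.32
position: [0.3889, 0.0357, 0.1916]
ee_rot: [0.079, 1.565, -0.011]
wrist_force: [0.6, -0.4, 0.2]
opening: 0.962
```

Run:
```python
from h import *
go(M-.0068*dx-dx*.05-dx*.04,.025,84.8)
t=camera("top"); crop(t,40,180,140,130,5,"pics/y.png"); crop(t,230,210,150,110,5,"pics/y1.png")
d=camera("side"); crop(d,250,170,180,150,4,"pics/y2.png")
```

```text
t 26.32 p [0.3889 0.0357 0.1916] rpy [ 0.0792  1.5654 -0.0114] F [ 0.6 -0.4  0.2] op 0.962
rotvec [ 0.0001  0.0054 -0.0004] shift now mm [166.6  -2.7  -1. ] in goal axes [ 1.666e+02 -2.600e+00 -1.000e-01] q6 -1.61
```

View pics/y.png

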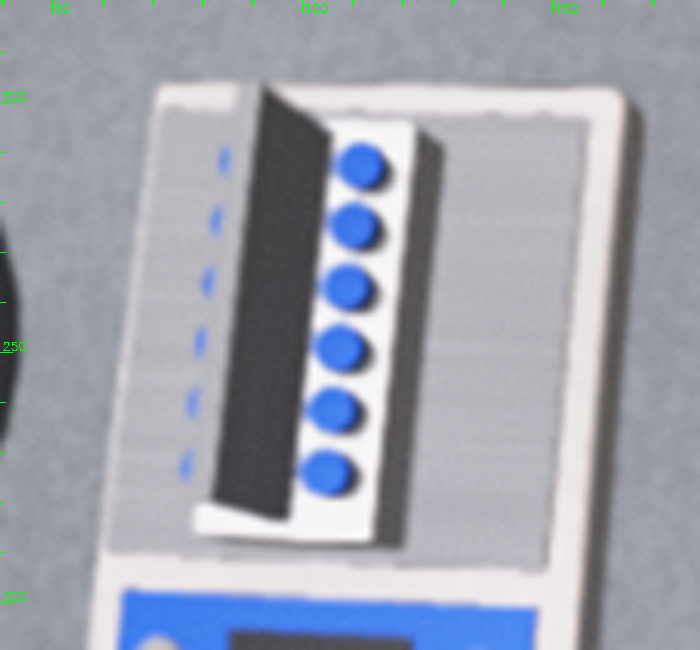

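View pics/y2.png

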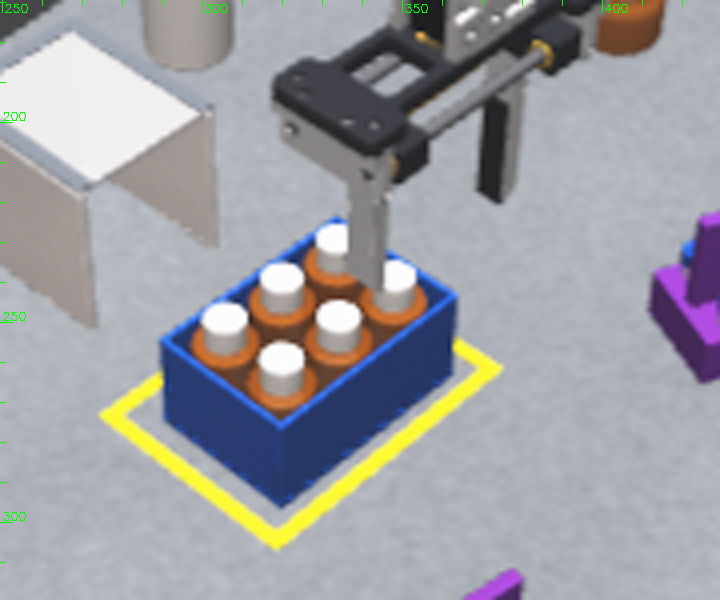

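View pics/y1.png

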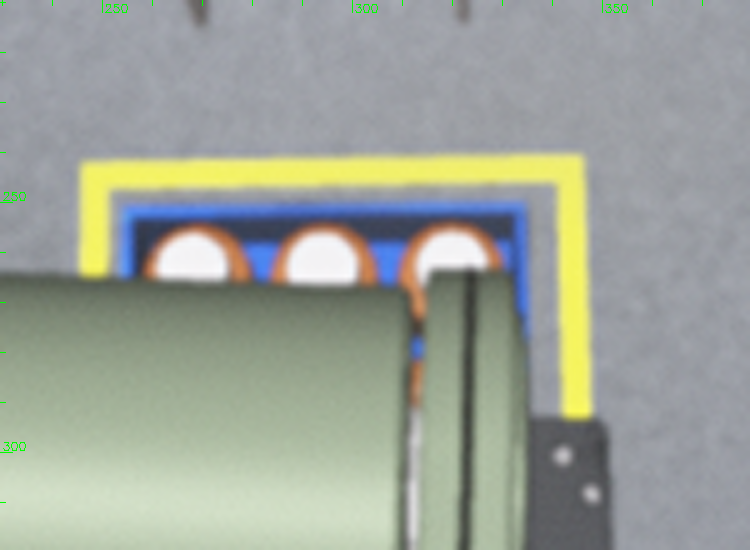

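>>> step_arm:
  increments:
    - {"wx":0,"wy":0,"wz":0,"tx":50,"ty":-2,"tz":0,"hand":90}
    - {"wx":0,"wy":0,"wz":0,"tx":50,"ty":0,"tz":0,"hand":90}
    - {"wx":0,"wy":0,"wz":0,"tx":45,"ty":0,"tz":0,"hand":90}
    - {"wx":0,"wy":0,"wz":0,"tx":21,"ty":0,"tz":0,"hand":90}
    - {"wx":0,"wy":0,"wz":0,"tx":0,"ty":0,"tz":0,"hand":90}

```text
time: 27.05
position: [0.3879, 0.0306, 0.0239]
ee_rot: [-1.331, 1.571, -1.428]
wrist_force: [0.7, 0.0, -0.6]
opening: 0.961
```

>>> step_arm:
  increments:
    - {"wx":0,"wy":0,"wz":0,"tx":0,"ty":0,"tz":10,"hand":90}
    - {"wx":0,"wy":0,"wz":0,"tx":0,"ty":0,"tz":10,"hand":90}
    - {"wx":0,"wy":0,"wz":0,"tx":0,"ty":0,"tz":6,"hand":90}
    - {"wx":0,"wy":0,"wz":0,"tx":0,"ty":0,"tz":4,"hand":90}
    - {"wx":0,"wy":0,"wz":0,"tx":0,"ty":0,"tz":0,"hand":90}

```text
time: 27.68
position: [0.4193, 0.029, 0.0255]
ee_rot: [0.005, 1.567, -0.088]
wrist_force: [-1.8, -0.2, 2.1]
opening: 0.958
```

Run:
```python
from h import *
go(M-dx*.058,.025,84.8)
d=camera("side"); crop(d,250,170,180,150,4,"pics/z2.png")
```

```text
t 27.68 p [0.4193 0.029  0.0255] rpy [ 0.0055  1.5667 -0.088 ] F [-1.8 -0.2  2.1] op 0.958
rotvec [-0.0027  0.0041 -0.    ] shift now mm [0.6 1.3 7.8] in goal axes [0.5 1.3 7.9] q6 -1.62
```

View pics/z2.png

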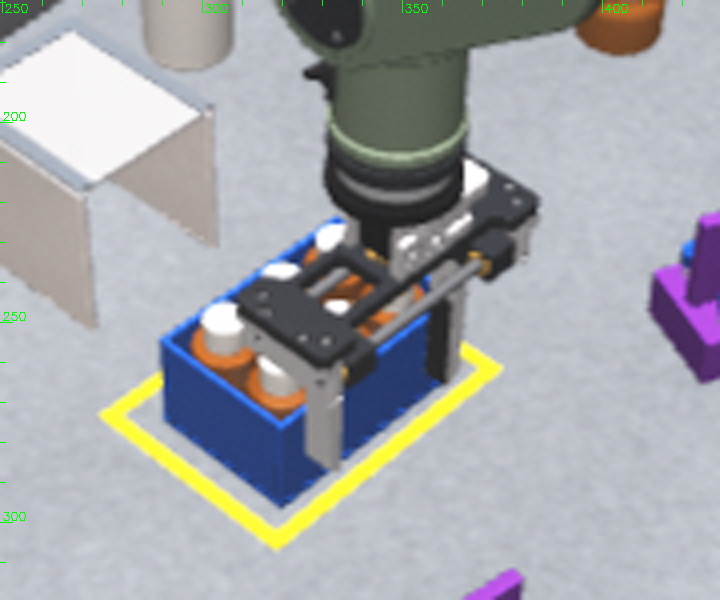

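Contact is just starting (force −1.8 N). Push about 8 mm more.

>>> step_arm:
  increments:
    - {"wx":0,"wy":0,"wz":0,"tx":0,"ty":0,"tz":3,"hand":90}
    - {"wx":0,"wy":0,"wz":0,"tx":0,"ty":0,"tz":3,"hand":90}
    - {"wx":0,"wy":0,"wz":0,"tx":0,"ty":0,"tz":2,"hand":90}
    - {"wx":0,"wy":0,"wz":0,"tx":0,"ty":0,"tz":0,"hand":90}
    - {"wx":0,"wy":0,"wz":0,"tx":0,"ty":0,"tz":0,"hand":90}

```text
time: 28.35
position: [0.4252, 0.0286, 0.0248]
ee_rot: [0.795, 1.57, 0.702]
wrist_force: [-4.7, 1.2, 2.2]
opening: 0.96
```

>>> step_arm:
  increments:
    - {"wx":0,"wy":0,"wz":0,"tx":0,"ty":0,"tz":-20,"hand":90}
    - {"wx":0,"wy":0,"wz":0,"tx":-40,"ty":0,"tz":-10,"hand":90}
    - {"wx":0,"wy":0,"wz":0,"tx":-55,"ty":0,"tz":0,"hand":90}
    - {"wx":0,"wy":0,"wz":0,"tx":-55,"ty":-10,"tz":0,"hand":90}
    - {"wx":0,"wy":0,"wz":0,"tx":-30,"ty":-40,"tz":0,"hand":90}

```text
time: 28.98
position: [0.3947, -0.0189, 0.2094]
ee_rot: [-0.067, 1.557, -0.157]
wrist_force: [-0.2, -1.0, -0.1]
opening: 0.96
```

>>> step_arm:
  increments:
    - {"wx":0,"wy":0,"wz":0,"tx":0,"ty":-60,"tz":0,"hand":90}
    - {"wx":0,"wy":0,"wz":0,"tx":0,"ty":-60,"tz":0,"hand":90}
    - {"wx":0,"wy":0,"wz":0,"tx":0,"ty":-60,"tz":0,"hand":90}
    - {"wx":0,"wy":0,"wz":0,"tx":0,"ty":-60,"tz":0,"hand":90}
    - {"wx":0,"wy":0,"wz":0,"tx":0,"ty":0,"tz":0,"hand":90}

```text
time: 29.6
position: [0.3696, -0.2619, 0.2059]
ee_rot: [-0.324, 1.563, -0.424]
wrist_force: [-0.1, 0.1, -0.8]
opening: 0.955
```

Run:
```python
from h import *
st()
t=camera("top"); cv2.imwrite("pics/end.png",t["color"][:,:,::-1]); crop(t,235,230,120,90,6,"pics/end1.png")
d=camera("side"); cv2.imwrite("pics/end2.png",d["color"][:,:,::-1])
```

```text
t 29.6 p [ 0.3696 -0.2619  0.2059] rpy [-0.3238  1.5634 -0.4239] F [-0.1  0.1 -0.8] op 0.955
```

View pics/end1.png

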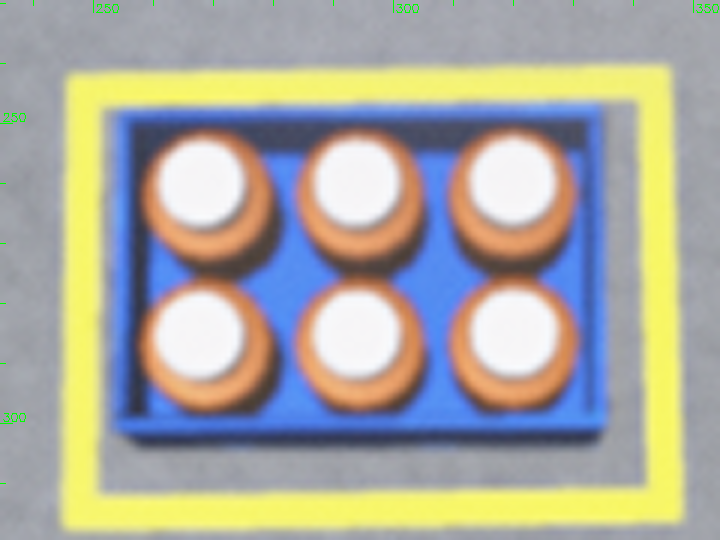

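View pics/end2.png

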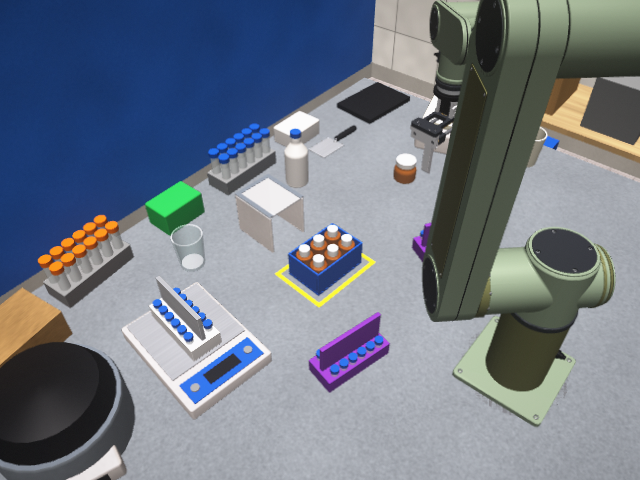

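Run:
```python
from h import *
t=camera("top");d=camera("side")
a=np.radians(-7.4); ex=np.array([np.cos(a),np.sin(a)]);ey=np.array([-ex[1],ex[0]])
def sh(c,x,y): return c+x*ex+y*ey
C=np.array([.5755,.381])
ims=[]
for c,(u,v,w,h),k in((d,(110,260,180,150),4),(d,(260,200,130,115),4)):
    im=c["color"][:,:,::-1].copy(); im=cv2.resize(im,None,fx=k,fy=k,interpolation=cv2.INTER_CUBIC)
    for pts in ([np.r_[sh(C,i*.08,j*.035),.05] for i,j in[(-1,-1),(-1,1),(1,1),(1,-1)]],[np.r_[sh(C,i*.09,j*.09),.05] for i,j in[(-1,-1),(-1,1),(1,1),(1,-1)]],
      [np.r_[M+dx*i*.05+dy*j*.075,.07] for i,j in[(-1,-1),(-1,1),(1,1),(1,-1)]],[np.r_[M+dx*i*.065+dy*j*.09,0] for i,j in[(-1,-1),(-1,1),(1,1),(1,-1)]]):
        cv2.polylines(im,[((proj(c,pts)+.5)*k).astype(int)],True,(0,255,0),1)
    ims.append(im[v*k:(v+h)*k,u*k:(u+w)*k])
cv2.imwrite("pics/f1.png",ims[0]);cv2.imwrite("pics/f2.png",ims[1])
```

```text
(no output)
```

View pics/f1.png

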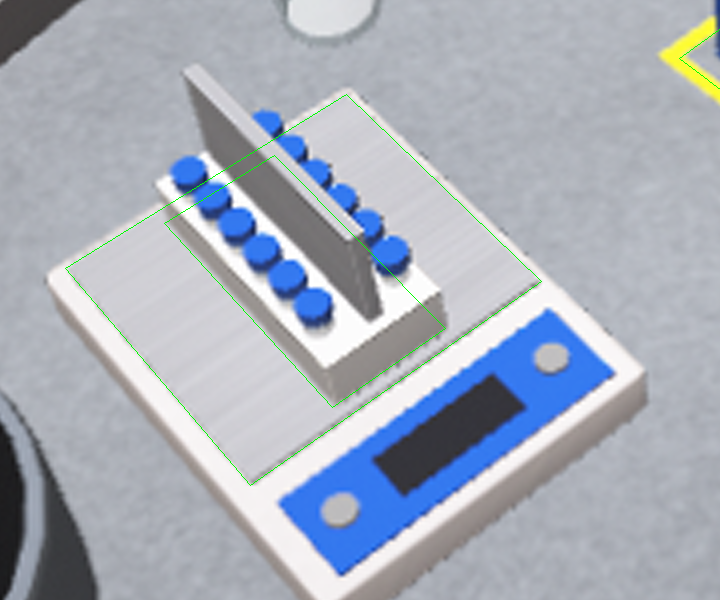

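View pics/f2.png

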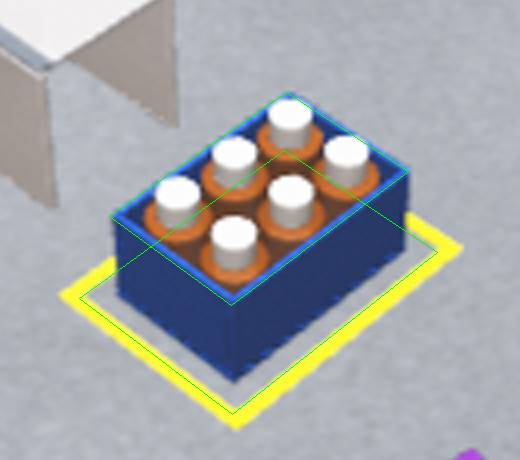

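Both the carrier and the tote match their targets to within about 2 mm in the overlays.

Run:
```python
from h import *
print(sign_off()); st()
```

```text
the job is handed in; nothing more can be done
None
the job is handed in; nothing more can be done
```

I finished the job and handed it in at about 30 s of the 64 s allowed.

- **Tote aside:** I slid it about 175 mm along the bench, away from the balance, with two fingers low on its end wall. It was never lifted.
- **Carrier:** I drew it out of the dock by the handle plate, took a new grip at the middle of the plate, and lifted it level. I released it only after the wrist force showed it resting on the pan.
- **Tote back:** I slid it back with one push along the dock's width and a final 7 mm nudge towards the dock.

**Last checks**
- **Tote:** seen from above, its rim corners lie within about 1.5 pixels of a tote exactly centred and square on the mark. The side view agrees, and the tape shows all round.
- **Carrier:** it stands upright on the pan. The side-view overlay puts it within about 2 mm of the middle. The top view, judged by the gaps to the pan edges, suggested about 4 mm towards the control panel. I did not resolve that difference.
- **Bystanders:** the jar, beaker and wash bottle look unmoved in the last pictures. I did not measure them again.
- **Arm:** it was clear of everything at hand-in. The largest wrist force component shown in any readout was about 10 N.

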